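Sort ceramic blanks on the drag tester

TASK

The blanks on the bench look alike, but some are polished and some are rough: turn the lock knob to free the drag tester's plate, then slide the blanks across it to find out which drag hard (rough) and which hardly at all (polished). Put every polished blank in the tray that holds the round mirror and every rough one in the tray that holds the hexagonal lapping tool, flat on the tray floor and not stacked, and finish with the plate locked again. Leave the mirror and the tool in their trays and the other things on the bench in their places.

Things in the scene. Friction and masses are not known exactly. Their poses are not given: they have to be found in the camera images.
- tester: Drag tester on the bench: grey base 100 x 300 mm, 10 mm high, with a sliding steel plate; fixed, stands differently each time. Origin under the centre of the plate at home, z up, y along the plate's sliding direction, x across it; the base reaches from y = -170 to +130 mm, the lock knob's bridge (y = -163 to -117 mm, 72 mm wide, top 40 mm high) is at its -y end, which lies to the robot's left.
- plate_home (a point): Centre of the top face of the steel plate when the plate is at home, 22 mm above the bench; axes as the tester's. The plate is 76 mm (x) by 160 mm (y), flat and without a rim; the rails beside it are 3 mm lower. A blank slid 40 to 50 mm along y gives a full reading; the plate springs home when the blank is taken off.
- gauge (a joint): Shift of the sprung plate along the tester's y in m, 0 at home, stops at +-0.03; 65 N/m, so it shows the drag of a blank slid on it. A polished blank, set down free and pushed from behind, moves it under 5 mm, a rough one 10 to 25 mm (then it slips); the reading stays while the blank is kept from sliding back. A brass pointer runs over 5 mm ticks on the near rail. Locked, it has 2 mm of play.
- lock (a joint): Angle of the lock knob in rad, growing counter-clockwise seen from above; 0 to 1.4. Below 0.3 a pin stands in the plate's slot (locked); above 1.0 the plate is free. It starts locked, within 0.2 of 0. It can only be locked with the plate at home. Friction about 0.06 N m; it stays where it is left.
- lock_grip (a point): On the lock knob's axis at the height to grip it, 64 mm above the bench. The knob is a black upright bar 12 mm thick, 44 mm long and 31 mm high (45 to 76 mm above the bench) on a 40 mm disc; this frame turns with it: the bar is long along y, thin along x, and at joint 0 it points along the tester's y.
- tray_1: One of two equal grey open trays, 230 (x) x 120 (y) x 16 mm outside, walls and floor 5 mm, fixed to the bench. Origin under its centre, on the bench. The trays change places.
- tray_2: The other tray, the same.
- mirror_center (a point): Centre of the finished round mirror in its aluminium ring, 44 mm across, 12 mm thick, loose, lying in one of the trays towards its +x end (about 78 mm from the tray's centre); that tray is for the polished blanks. Either tray, it varies.
- lap_center (a point): Centre of the lapping tool: dark steel hexagon, 40 mm across flats, 10 mm thick, with a small button handle on top, 26 mm high in all, loose, lying in the other tray in the same way; that tray is for the rough blanks.
- box_edge (a point): Middle of the upper far edge (the one away from the robot) of the fixed blue drawer box between the robot and the blanks. The box is 275 mm wide along world y, 100 mm high and reaches from here towards the robot; a wide gripper body strikes it when it goes straight down within some 45 mm of this edge.
- timer: Small white bench timer 62 x 66 x 18 mm, a bystander, loose.
- tape_roll: Yellow roll of tape 68 mm across, 19 mm high, a bystander, loose.
- petri_3: Petri dish 62 mm across, 15 mm high, a bystander, loose.
- blank_1_center (a point): Centre of a white ceramic blank, a block 42 x 42 mm and 32 mm high (z up as it stands, x and y along its sides), about 0.34 kg; rough or polished on all its faces alike, which cannot be seen; the polished ones are slippery to grip (use 30 N or more). 4 or 5 of the six blanks are there, at least one of each kind and at most three of a kind; the others are absent.
- blank_2_center (a point): Centre of a white ceramic blank, a block 42 x 42 mm and 32 mm high (z up as it stands, x and y along its sides), about 0.34 kg; rough or polished on all its faces alike, which cannot be seen; the polished ones are slippery to grip (use 30 N or more). 4 or 5 of the six blanks are there, at least one of each kind and at most three of a kind; the others are absent.
- blank_3_center (a point): Centre of a white ceramic blank, a block 42 x 42 mm and 32 mm high (z up as it stands, x and y along its sides), about 0.34 kg; rough or polished on all its faces alike, which cannot be seen; the polished ones are slippery to grip (use 30 N or more). 4 or 5 of the six blanks are there, at least one of each kind and at most three of a kind; the others are absent.
- blank_4_center (a point): Centre of a white ceramic blank, a block 42 x 42 mm and 32 mm high (z up as it stands, x and y along its sides), about 0.34 kg; rough or polished on all its faces alike, which cannot be seen; the polished ones are slippery to grip (use 30 N or more). 4 or 5 of the six blanks are there, at least one of each kind and at most three of a kind; the others are absent.
- blank_5_center (a point): Centre of a white ceramic blank, a block 42 x 42 mm and 32 mm high (z up as it stands, x and y along its sides), about 0.34 kg; rough or polished on all its faces alike, which cannot be seen; the polished ones are slippery to grip (use 30 N or more). 4 or 5 of the six blanks are there, at least one of each kind and at most three of a kind; the others are absent.
- blank_6_center (a point): Centre of a white ceramic blank, a block 42 x 42 mm and 32 mm high (z up as it stands, x and y along its sides), about 0.34 kg; rough or polished on all its faces alike, which cannot be seen; the polished ones are slippery to grip (use 30 N or more). 4 or 5 of the six blanks are there, at least one of each kind and at most three of a kind; the others are absent.
Things that resemble listed ones, but are neither listed nor needed, are in the scene too. Leave any purple or red look-alike of the part that bears blank_5_center alone.

How it is judged (in metres and radians):
On the way, in this order (a step that is already met when the one before it is completed fails the run):
1. the lock knob is turned so far that the plate is free (above 1.0 rad) (value of joint lock above 1 rad), for 0.2 s.
2. a rough blank slid over the free plate has carried it at least 5 mm from home ((value of joint gauge above 0.005 m or value of joint gauge below -0.005 m)), for 0.05 s.
At the end, for the whole second after the job is handed in: Each blank lies in its tray, centre within 110 mm (x) and 55 mm (y) of the tray's centre and under 38 mm above the bench (not stacked); knob below 0.3 rad; mirror and lapping tool still in their trays, moved under 10 cm; timer, tape roll and petri dish moved under 4 cm (value of joint lock below 0.3 rad and ((angle between the x axis of blank_1_center and the x axis of blank_1, either way round below 0.7 rad and horizontal distance between mirror_center and tray_1 below 0.125 m and x of blank_1_center in the frame of tray_1 between -0.11 and 0.11 m and y of blank_1_center in the frame of tray_1 between -0.055 and 0.055 m and z of blank_1_center in the frame of tray_1 between 0 and 0.038 m) or (angle between the x axis of blank_1_center and the x axis of blank_1, either way round below 0.7 rad and horizontal distance between mirror_center and tray_2 below 0.125 m and x of blank_1_center in the frame of tray_2 between -0.11 and 0.11 m and y of blank_1_center in the frame of tray_2 between -0.055 and 0.055 m and z of blank_1_center in the frame of tray_2 between 0 and 0.038 m) or (angle between the x axis of blank_1_center and the x axis of blank_1, either way round above 0.7 rad and horizontal distance between lap_center and tray_1 below 0.125 m and x of blank_1_center in the frame of tray_1 between -0.11 and 0.11 m and y of blank_1_center in the frame of tray_1 between -0.055 and 0.055 m and z of blank_1_center in the frame of tray_1 between 0 and 0.038 m) or (angle between the x axis of blank_1_center and the x axis of blank_1, either way round above 0.7 rad and horizontal distance between lap_center and tray_2 below 0.125 m and x of blank_1_center in the frame of tray_2 between -0.11 and 0.11 m and y of blank_1_center in the frame of tray_2 between -0.055 and 0.055 m and z of blank_1_center in the frame of tray_2 between 0 and 0.038 m)) and ((angle between the x axis of blank_2_center and the x axis of blank_2, either way round below 0.7 rad and horizontal distance between mirror_center and tray_1 below 0.125 m and x of blank_2_center in the frame of tray_1 between -0.11 and 0.11 m and y of blank_2_center in the frame of tray_1 between -0.055 and 0.055 m and z of blank_2_center in the frame of tray_1 between 0 and 0.038 m) or (angle between the x axis of blank_2_center and the x axis of blank_2, either way round below 0.7 rad and horizontal distance between mirror_center and tray_2 below 0.125 m and x of blank_2_center in the frame of tray_2 between -0.11 and 0.11 m and y of blank_2_center in the frame of tray_2 between -0.055 and 0.055 m and z of blank_2_center in the frame of tray_2 between 0 and 0.038 m) or (angle between the x axis of blank_2_center and the x axis of blank_2, either way round above 0.7 rad and horizontal distance between lap_center and tray_1 below 0.125 m and x of blank_2_center in the frame of tray_1 between -0.11 and 0.11 m and y of blank_2_center in the frame of tray_1 between -0.055 and 0.055 m and z of blank_2_center in the frame of tray_1 between 0 and 0.038 m) or (angle between the x axis of blank_2_center and the x axis of blank_2, either way round above 0.7 rad and horizontal distance between lap_center and tray_2 below 0.125 m and x of blank_2_center in the frame of tray_2 between -0.11 and 0.11 m and y of blank_2_center in the frame of tray_2 between -0.055 and 0.055 m and z of blank_2_center in the frame of tray_2 between 0 and 0.038 m)) and ((angle between the x axis of blank_3_center and the x axis of blank_3, either way round below 0.7 rad and horizontal distance between mirror_center and tray_1 below 0.125 m and x of blank_3_center in the frame of tray_1 between -0.11 and 0.11 m and y of blank_3_center in the frame of tray_1 between -0.055 and 0.055 m and z of blank_3_center in the frame of tray_1 between 0 and 0.038 m) or (angle between the x axis of blank_3_center and the x axis of blank_3, either way round below 0.7 rad and horizontal distance between mirror_center and tray_2 below 0.125 m and x of blank_3_center in the frame of tray_2 between -0.11 and 0.11 m and y of blank_3_center in the frame of tray_2 between -0.055 and 0.055 m and z of blank_3_center in the frame of tray_2 between 0 and 0.038 m) or (angle between the x axis of blank_3_center and the x axis of blank_3, either way round above 0.7 rad and horizontal distance between lap_center and tray_1 below 0.125 m and x of blank_3_center in the frame of tray_1 between -0.11 and 0.11 m and y of blank_3_center in the frame of tray_1 between -0.055 and 0.055 m and z of blank_3_center in the frame of tray_1 between 0 and 0.038 m) or (angle between the x axis of blank_3_center and the x axis of blank_3, either way round above 0.7 rad and horizontal distance between lap_center and tray_2 below 0.125 m and x of blank_3_center in the frame of tray_2 between -0.11 and 0.11 m and y of blank_3_center in the frame of tray_2 between -0.055 and 0.055 m and z of blank_3_center in the frame of tray_2 between 0 and 0.038 m)) and ((angle between the x axis of blank_4_center and the x axis of blank_4, either way round below 0.7 rad and horizontal distance between mirror_center and tray_1 below 0.125 m and x of blank_4_center in the frame of tray_1 between -0.11 and 0.11 m and y of blank_4_center in the frame of tray_1 between -0.055 and 0.055 m and z of blank_4_center in the frame of tray_1 between 0 and 0.038 m) or (angle between the x axis of blank_4_center and the x axis of blank_4, either way round below 0.7 rad and horizontal distance between mirror_center and tray_2 below 0.125 m and x of blank_4_center in the frame of tray_2 between -0.11 and 0.11 m and y of blank_4_center in the frame of tray_2 between -0.055 and 0.055 m and z of blank_4_center in the frame of tray_2 between 0 and 0.038 m) or (angle between the x axis of blank_4_center and the x axis of blank_4, either way round above 0.7 rad and horizontal distance between lap_center and tray_1 below 0.125 m and x of blank_4_center in the frame of tray_1 between -0.11 and 0.11 m and y of blank_4_center in the frame of tray_1 between -0.055 and 0.055 m and z of blank_4_center in the frame of tray_1 between 0 and 0.038 m) or (angle between the x axis of blank_4_center and the x axis of blank_4, either way round above 0.7 rad and horizontal distance between lap_center and tray_2 below 0.125 m and x of blank_4_center in the frame of tray_2 between -0.11 and 0.11 m and y of blank_4_center in the frame of tray_2 between -0.055 and 0.055 m and z of blank_4_center in the frame of tray_2 between 0 and 0.038 m)) and ((angle between the x axis of blank_5_center and the x axis of blank_5, either way round below 0.7 rad and horizontal distance between mirror_center and tray_1 below 0.125 m and x of blank_5_center in the frame of tray_1 between -0.11 and 0.11 m and y of blank_5_center in the frame of tray_1 between -0.055 and 0.055 m and z of blank_5_center in the frame of tray_1 between 0 and 0.038 m) or (angle between the x axis of blank_5_center and the x axis of blank_5, either way round below 0.7 rad and horizontal distance between mirror_center and tray_2 below 0.125 m and x of blank_5_center in the frame of tray_2 between -0.11 and 0.11 m and y of blank_5_center in the frame of tray_2 between -0.055 and 0.055 m and z of blank_5_center in the frame of tray_2 between 0 and 0.038 m) or (angle between the x axis of blank_5_center and the x axis of blank_5, either way round above 0.7 rad and horizontal distance between lap_center and tray_1 below 0.125 m and x of blank_5_center in the frame of tray_1 between -0.11 and 0.11 m and y of blank_5_center in the frame of tray_1 between -0.055 and 0.055 m and z of blank_5_center in the frame of tray_1 between 0 and 0.038 m) or (angle between the x axis of blank_5_center and the x axis of blank_5, either way round above 0.7 rad and horizontal distance between lap_center and tray_2 below 0.125 m and x of blank_5_center in the frame of tray_2 between -0.11 and 0.11 m and y of blank_5_center in the frame of tray_2 between -0.055 and 0.055 m and z of blank_5_center in the frame of tray_2 between 0 and 0.038 m)) and ((angle between the x axis of blank_6_center and the x axis of blank_6, either way round below 0.7 rad and horizontal distance between mirror_center and tray_1 below 0.125 m and x of blank_6_center in the frame of tray_1 between -0.11 and 0.11 m and y of blank_6_center in the frame of tray_1 between -0.055 and 0.055 m and z of blank_6_center in the frame of tray_1 between 0 and 0.038 m) or (angle between the x axis of blank_6_center and the x axis of blank_6, either way round below 0.7 rad and horizontal distance between mirror_center and tray_2 below 0.125 m and x of blank_6_center in the frame of tray_2 between -0.11 and 0.11 m and y of blank_6_center in the frame of tray_2 between -0.055 and 0.055 m and z of blank_6_center in the frame of tray_2 between 0 and 0.038 m) or (angle between the x axis of blank_6_center and the x axis of blank_6, either way round above 0.7 rad and horizontal distance between lap_center and tray_1 below 0.125 m and x of blank_6_center in the frame of tray_1 between -0.11 and 0.11 m and y of blank_6_center in the frame of tray_1 between -0.055 and 0.055 m and z of blank_6_center in the frame of tray_1 between 0 and 0.038 m) or (angle between the x axis of blank_6_center and the x axis of blank_6, either way round above 0.7 rad and horizontal distance between lap_center and tray_2 below 0.125 m and x of blank_6_center in the frame of tray_2 between -0.11 and 0.11 m and y of blank_6_center in the frame of tray_2 between -0.055 and 0.055 m and z of blank_6_center in the frame of tray_2 between 0 and 0.038 m)) and distance of each of mirror_center, lap_center from where it was at the start of the episode below 0.1 m and distance of each of timer, tape_roll, petri_3 from where it was at the start of the episode below 0.04 m); the robot touches nothing.
It fails at once if a blank falls off the bench (height (world z) of any of blank_1_center, blank_2_center, blank_3_center, blank_4_center, blank_5_center, blank_6_center below -0.05 m).
It fails at once if timer, tape roll or petri dish is pushed more than 8 cm (distance of any of timer, tape_roll, petri_3 from where it was at the start of the episode above 0.08 m).
Of blank_1, blank_2, blank_3, blank_4, blank_5, blank_6 only 4 to 5 are there at a start; the rules pass over those that are not, and their reading is None.
At some moment in a run one of blank_1, blank_2, blank_3, blank_4, blank_5, blank_6 may be knocked a few centimetres aside while the robot is not near it.
Once in a run the grip may slacken for a moment while it holds something.
It also fails if it takes over 210 s, if anything falls off the work surface, if the arm or the gripper's body presses on something with over 40 N, if the wrist force passes 120 N, or if a joint passes its speed limit or range.

ROBOT

A 6-joint arm with a two-finger parallel gripper is mounted at the origin on a cart in front of the work surface, level with it; the furniture and walls round the work are solid. World frame = base frame: x ahead of the robot, y to its left, z up, the work surface at z = 0. Lengths are in mm, angles in degrees, forces in N, time in s.
With the tool pointing down it reaches from about 350 to 850 mm from the base axis. Payload 8.1 kg.
Tool frame: the origin (TCP) lies midway between the tips of the shut fingers; the grasp point (between the pads) lies 19 mm behind it (r.pinch_z is the distance from the TCP to the grasp point, in mm); z points along the fingers, y is the line along which they close (so a half turn about z gives the same grasp; the last joint's range is limited). The gripper opens to 85 mm and grips with 20 to 120 N. Pads are 22 mm wide; open, the fingers measure 114 mm over their backs; the gripper's body (76 mm by 85 mm) begins 54 mm behind the grasp point. The pads swing forward as they close: fully open they stand 13 mm farther back than shut.
Start: joints at [-4.893, 7.471, 85.268, -0, 87.261, -4.893], TCP at [600.004, 0.022, 231.292] pointing down, gripper open.
Joint ranges: [-169.43, 169.43], [-51.17, 129.36], [1.28, 143.12], [-76.62, 256.62], [0, 156.53], [-152.29, 152.29]. Speed limits (degrees/s): [136.94, 136.94, 159.86, 180, 180, 180].

INTERFACE

Orientations are given as [roll, pitch, yaw] about the fixed x, y, z axes, in that order (R = Rz(yaw) Ry(pitch) Rx(roll)).
In Python, from bench import sensors, optics, job, r gives the robot as it stands.
- The arm moves only by the tool play_rows, never from a script. Its argument "motion" is a list that holds one entry, the list of rows, each a list of 6 numbers: the shift along the tool's x, y, z in cm, then the turn, a rotation vector about the tool's x, y, z in degrees. In form: [[[x, y, z, ax, ay, az], ...]]. A call has 1 to 5 rows; each row is the pose to reach, as a shift and turn from the pose commanded when the call began, along the tool's axes at that moment; what a row does not reach only later rows make up. A row lasts 1/10 s, in which the tool goes at most 50 mm and 8.59 degrees, less where a joint would pass 70% of its speed; a pose out of reach is approached as far as the arm can. A call with a gripper value outside its range is refused whole. "jaw" is the opening, from 0 (shut) to 1 (fully open), set as the call begins (left out, the last holds). The fingers move at their own pace and stop on an object; "squeeze" is the grip in N (left out, the last holds). Time passes only in rows, so rows that repeat a pose let the fingers close. It gives the time, the measured TCP pose, the force, the opening and the grip force at its end, in the units of the state.
- sensors.sense(): the state, without advancing time (a new reading comes with each control period).
- optics.snapshot(name): name is "scene" or "side" or "wrist"; returns a dict with "pixels" (400x640x3 uint8, red, green, blue), "mtx" (3x3 intrinsics, pixels), "R" (3x3) and "t" (3): a world point X has camera coordinates R X + t; the wrist camera has in their place "T_tool_cam" (4x4, takes a point from camera to tool coordinates, whose origin is the TCP and whose axes are the flange's). Camera axes: x right, y down, z forward; pixel columns grow to the right and rows downward; lengths in mm; the calibration is good to about 2 mm. A picture is of the moment at which its call begins: read the wrist's pose just before it. There is no depth.
- job.hand_in(): hands the job in; it is judged then, once.
The state is a dict: "time": time; "joint_pos": joint angles; "qd": joint speeds; "joint_efforts": joint torques, N m; "tool_pos": TCP position; "tcp_rot": TCP orientation; "ft_force": force on the tool from outside, world axes, zero at the start; "wrist_torque": the same for the moment, N m; "finger_gap": finger opening in mm; "grip_force": force on a finger pad.
Only numpy, scipy, OpenCV 4.12 (cv2) and the standard library are available. Lean on these libraries where they do the work, as an engineer would, in place of code of your own. Each camera call takes 0.05 s, during which the arm holds its last target. There are 200 camera calls.

## Working session

There is one attempt and no reset: what is moved stays moved. The work goes in short steps, Python scripts to look and compute and a tool call to move; the robot and the scene stay as the last step left them, time stands still between calls to the robot, and variables do not carry over. Pictures are saved under pics/ and viewed, at most 14 in all, crops included, and the job is handed in when it is done.

Besides the shell and the picture viewer there is one more tool, called after "Request:" by a JSON object that holds its "name" and its "arguments". play_rows: Moves the arm, as the interface text tells. Its arguments: {"type":"object","properties":{"motion":{"type":"array","items":{"type":"array","items":{"type":"array","items":{"type":"number"}}}},"jaw":{"type":"number"},"squeeze":{"type":"number"}},"required":["motion"]}

```bash
ls; mkdir -p pics; cat > h.py <<'E'
import numpy as np, cv2, json
from bench import sensors, optics, job, r
from scipy.spatial.transform import Rotation as Ro
def snap(n,f=None):
    s=sensors.sense(); d=optics.snapshot(n)
    if n=='wrist':
        T=np.eye(4); T[:3,:3]=Ro.from_euler('xyz',s['tcp_rot'],degrees=True).as_matrix(); T[:3,3]=s['tool_pos']
        C=np.linalg.inv(T@np.array(d['T_tool_cam'])); d['R']=C[:3,:3]; d['t']=C[:3,3]
    d={k:(np.array(v)) for k,v in d.items()}
    if f: cv2.imwrite('pics/'+f+'.png',d['pixels'][:,:,::-1]); np.savez('pics/'+f+'.npz',**d)
    return d
def load(f): return dict(np.load('pics/'+f+'.npz'))
def world(d,u,v,z):
    R,t=d['R'],d['t'].ravel(); c=-R.T@t; k=R.T@np.linalg.inv(d['mtx'])@np.array([u,v,1.]); return c+k*(z-c[2])/k[2]
def pix(d,X):
    p=d['mtx']@(d['R']@np.array(X,float)+d['t'].ravel()); return p[:2]/p[2]
E
python3 - <<'E'
from h import *
print({k:np.round(v,1).tolist() if not isinstance(v,str) else v for k,v in sensors.sense().items()}, r.pinch_z)
for n in ['scene','side','wrist']: d=snap(n,n+'0'); print(n,d['mtx'].tolist(),np.round(-d['R'].T@d['t'].ravel()), np.round(d['R'][2],2))
print(np.round(optics.snapshot('wrist')['T_tool_cam'],3).tolist())
E
```

```text
pics
{'time': 0.0, 'joint_pos': [-4.9, 7.5, 85.3, 0.0, 87.3, -4.9], 'qd': [-0.0, 0.0, 0.0, -0.0, 0.1, -0.1], 'joint_efforts': [-0.0, -56.9, -50.1, -0.0, 0.0, 0.0], 'tool_pos': [599.4, 0.1, 230.2], 'tcp_rot': [-179.9, -0.0, 90.0], 'ft_force': [0.4, 0.6, 0.7], 'wrist_torque': [0.0, 0.0, 0.0], 'grip_force': 0.0, 'finger_gap': 85.8} 18.700000000000003
scene [[387.1969575972041, 0.0, 315.80456022399767], [0.0, 387.1969575972041, 195.97278976127595], [0.0, 0.0, 1.0]] [-527. -491.  885.] [ 0.71  0.42 -0.57]
side [[476.62039350021746, 0.0, 321.23409206751705], [0.0, 476.62039350021746, 195.88631052864656], [0.0, 0.0, 1.0]] [  489. -1127.   953.] [-0.02  0.82 -0.57]
wrist [[333.2711624700288, 0.0, 318.9416376164764], [0.0, 333.2711624700288, 195.4785270881275], [0.0, 0.0, 1.0]] [600.  80. 373.] [-0.   -0.31 -0.95]
[[-0.001, -0.951, -0.31, 79.585], [1.0, -0.001, -0.001, -0.233], [0.001, -0.31, 0.951, -142.859], [0.0, 0.0, 0.0, 1.0]]
```

View pics/scene0.png

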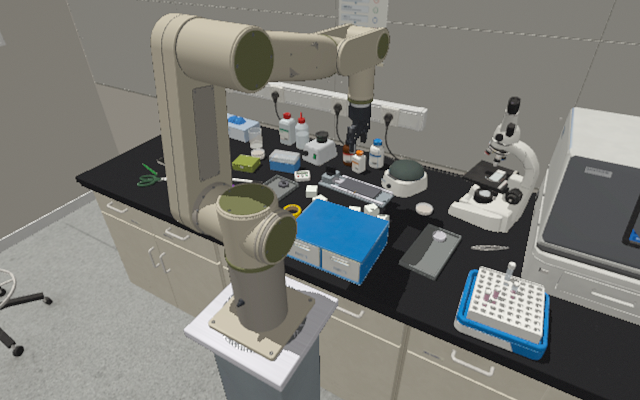

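View pics/side0.png

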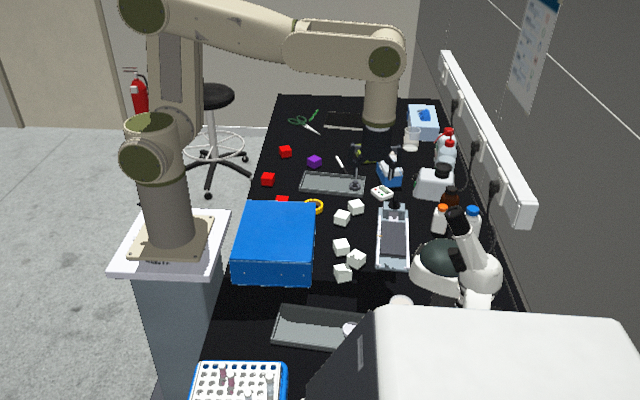

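The scene camera shows the tester behind the box. The side camera shows five white blanks at about (357,207), (342,217), (342,247), (357,259) and (343,272). One tray with the lap is at (335,182), the other at (315,328), and purple/red look-alike cubes are at (285,150), (314,160), (268,178), (282,199).

```bash
python3 - <<'E'
from h import *
d=load('side0')['pixels'][:,:,::-1]
c=d[135:355,260:430]; c=cv2.resize(c,None,fx=2.7,fy=2.7,interpolation=cv2.INTER_CUBIC)
cv2.imwrite('pics/side0c.png',c)
s=load('side0')
for u,v,z in [(357,203,32),(342,213,32),(342,243,32),(357,255,32),(343,268,32),(282,199,20)]: print(np.round(world(s,u,v,z)))
E
```

```text
[573. 178.  32.]
[523. 118.  32.]
[524. -32.  32.]
[568. -83.  32.]
[ 527. -140.   32.]
[319. 201.  20.]
```

View pics/side0c.png

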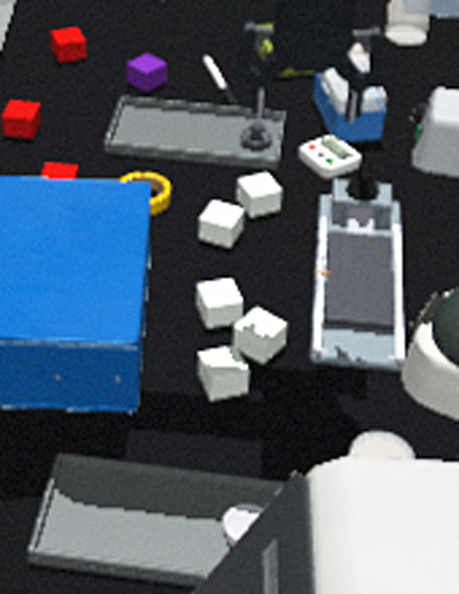

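View pics/wrist0.png

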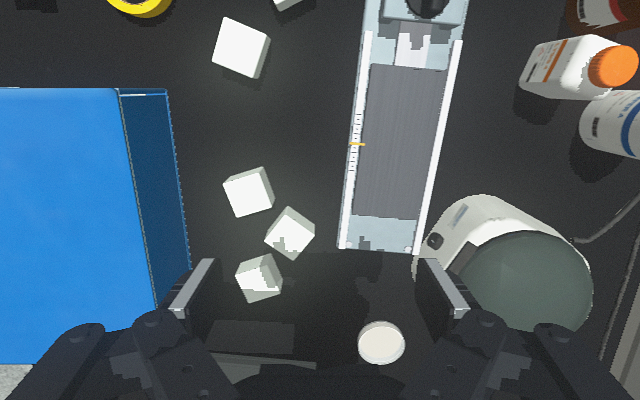

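```bash
cat >> h.py <<'E'
from scipy.optimize import minimize
def boxhull(d,x,y,a,z0=0,h=32,s=42):
    c,n=np.cos(a),np.sin(a); P=[]
    for i in (-1,1):
        for j in (-1,1):
            for z in (z0,z0+h): P.append(pix(d,[x+(c*i-n*j)*s/2,y+(n*i+c*j)*s/2,z]))
    return cv2.convexHull(np.array(P,np.float32))
def fitblank(d,x,y,z0=0,thr=95):
    """fit x,y,yaw(deg) of a white block near x,y by silhouette"""
    p=d['pixels'].astype(int); m=((p.min(2)>thr)&(p.max(2)-p.min(2)<40)).astype(np.uint8)
    u,v=pix(d,[x,y,z0+16]); n,l,st,ce=cv2.connectedComponentsWithStats(m)
    H,W=m.shape; yy,xx=np.mgrid[0:H,0:W]
    D=np.where(l>0,np.hypot(xx-u,yy-v),1e9); k=l.flat[D.argmin()]; b=(l==k)
    best=None
    def cost(q):
        g=np.zeros((H*4,W*4),np.uint8)[:1]
        hull=boxhull(d,q[0],q[1],q[2],z0); 
        x0,y0=int(min(hull[:,0,0].min(),st[k,0]))-3,int(min(hull[:,0,1].min(),st[k,1]))-3
        x0=max(x0,0);y0=max(y0,0);x1=min(int(max(hull[:,0,0].max(),st[k,0]+st[k,2]))+4,W);y1=min(int(max(hull[:,0,1].max(),st[k,1]+st[k,3]))+4,H)
        if x1-x0<3 or y1-y0<3 or x1-x0>400: return 1
        S=4; g=np.zeros(((y1-y0)*S,(x1-x0)*S),np.uint8)
        cv2.fillConvexPoly(g,np.round((hull-[x0,y0]+.5)*S).astype(np.int32),1)
        B=cv2.resize(b[y0:y1,x0:x1].astype(np.uint8),None,fx=S,fy=S,interpolation=cv2.INTER_NEAREST)
        return 1-(g&B).sum()/max(1,(g|B).sum())
    for a in np.radians([-45,-25,-5,15,35]):
        o=minimize(cost,[x,y,a],method='Nelder-Mead',options=dict(initial_simplex=[[x,y,a],[x+12,y,a],[x,y+12,a],[x,y,a+.3]],maxiter=120,xatol=.05,fatol=1e-4))
        if best is None or o.fun<best.fun: best=o
    a=np.degrees(best.x[2]); return np.round([best.x[0],best.x[1],(a+45)%90-45,1-best.fun],2), int(st[k,4])
E
python3 - <<'E'
from h import *
s=load('side0'); w=load('wrist0')
for p in [(573,178),(523,118),(524,-32),(568,-83),(527,-140)]:
    print(fitblank(s,*p), fitblank(w,*p) if p[1]<170 else '')
print('box',[np.round(world(w,*q,100)) for q in [(116,89),(158,360)]],[np.round(world(s,*q,100)) for q in [(316,201),(313,261)]])
print('plate',[np.round(world(w,*q,22)) for q in [(371,64),(446,72),(413,222),(352,215)]])
print('tray mirror',[np.round(world(s,*q,16)) for q in [(281,304),(272,343)]],'lap',[np.round(world(s,*q,16)) for q in [(304,171),(365,174),(299,189),(361,194)]])
print('lap',np.round(world(s,355,187,10)),'mir',np.round(world(s,349,328,17)))
w0=w['pixels'][:,:,::-1]; c=cv2.resize(w0[0:260,320:480],None,fx=2.3,fy=2.3,interpolation=cv2.INTER_CUBIC)
sc=load('scene0')['pixels'][:,:,::-1]; e=cv2.resize(sc[160:285,240:480],None,fx=2.4,fy=2.4,interpolation=cv2.INTER_CUBIC)
H=max(c.shape[0],e.shape[0]); o=np.zeros((H,c.shape[1]+e.shape[1],3),np.uint8)[:, :]; o[:c.shape[0],:c.shape[1]]=c; o[:e.shape[0],c.shape[1]:]=e
o=o[:600]; cv2.imwrite('pics/mix.png',cv2.resize(o,(min(800,o.shape[1]),int(o.shape[0]*min(800,o.shape[1])/o.shape[1])))); print(o.shape)
E
```

```text
(array([5.6938e+02, 1.8097e+02, 2.5020e+01, 4.7000e-01]), 449) 
(array([ 5.2213e+02,  1.1758e+02, -1.9800e+01,  4.9000e-01]), 449) (array([522.57, 115.04, -21.87,   0.97]), 2402)
(array([ 5.2147e+02, -2.9990e+01,  1.6820e+01,  3.0000e-01]), 867) (array([520.52, -31.48,  17.14,   0.97]), 1854)
(array([ 5.6424e+02, -7.9180e+01, -3.8770e+01,  3.4000e-01]), 867) (array([564.29, -82.  , -37.83,   0.97]), 1712)
(array([ 5.2594e+02, -1.4015e+02,  1.6350e+01,  3.5000e-01]), 867) (array([ 525.4 , -142.12,   19.52,    0.96]), 1682)
box [array([440.,  78., 100.]), array([ 433., -187.,  100.])] [array([440.,  84., 100.]), array([ 446., -191.,  100.])]
plate [array([650., 101.,  22.]), array([724.,  93.,  22.]), array([706., -67.,  22.]), array([636., -58.,  22.])]
tray mirror [array([ 367., -269.,   16.]), array([ 359., -393.,   16.])] lap [array([380., 395.,  16.]), array([609., 390.,  16.]), array([371., 272.,  16.]), array([590., 256.,  16.])]
lap [570. 308.  10.] mir [ 543. -338.   17.]
(598, 944, 3)
```

Request:
{"name": "play_rows", "arguments": {"motion": [[[5,0,0,0,0,0],[10,0,0,0,0,0],[14,0,0,0,0,0],[14,0,0,0,0,0],[14,0,0,0,0,0]]]}}

```text
time: 0.7
tool_pos: [599.7, 140.8, 230.9]
tcp_rot: [-180.0, 0.0, 90.1]
ft_force: [-0.2, -0.6, -0.3]
finger_gap: 85.6
grip_force: 0.0
```

```bash
python3 - <<'E'
from h import *
w=snap('wrist','wrist1')
for p in [(571,180),(523,115)]: print(fitblank(w,*p))
c=w['pixels'][:,:,::-1]; cv2.imwrite('pics/w1.png',cv2.resize(c,(800,500),interpolation=cv2.INTER_CUBIC))
E
```

```text
(array([568.78, 178.53,  25.01,   0.98]), 1844)
(array([522.51, 114.87, -22.36,   0.97]), 1791)
```

View pics/w1.png

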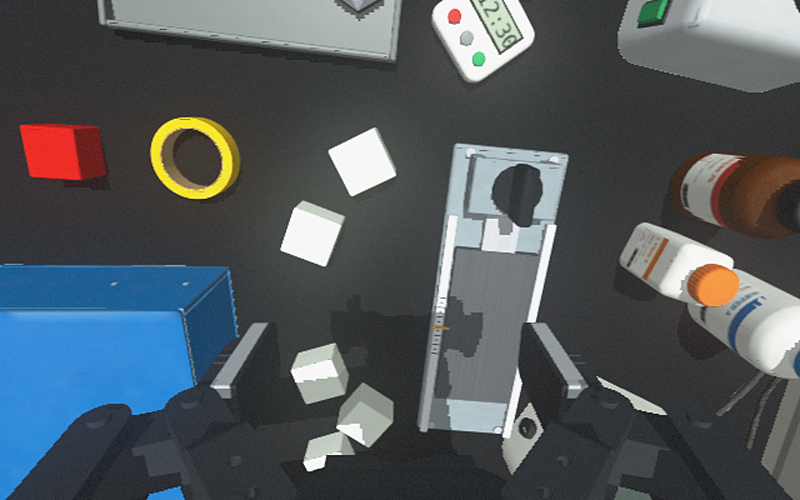

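```bash
python3 - <<'E'
from h import *
w=load('wrist1'); 
pts=[(455,144),(568,155),(420,431),(506,437)]
W=[world(w,u*.8,v*.8,10) for u,v in pts]; print(np.round(W,1), [np.round(np.linalg.norm(W[i]-W[j])) for i,j in[(0,1),(0,2),(2,3)]])
# tester frame: y axis from far-left end corner 0 to 2
yd=(W[2]-W[0])[:2]; yd/=np.linalg.norm(yd); xd=np.array([yd[1],-yd[0]]) 
yaw=np.degrees(np.arctan2(xd[1],xd[0])); 
# knob end mid
mid=(W[0]+W[1])[:2]/2; O=mid+yd*170; print('yaw',yaw,'O',O,'knob',O-140*yd)
P=lambda x,y,z:np.append(O+x*xd+y*yd,z)
np.save('tester.npy',np.r_[O,xd,yd])
S=5; x0,y0,x1,y1=340,100,480,200
c=cv2.resize(w['pixels'][y0:y1,x0:x1,::-1],None,fx=S,fy=S,interpolation=cv2.INTER_CUBIC)
c=np.clip(c.astype(float)*1.8,0,255).astype(np.uint8)
def poly(Q,col): cv2.polylines(c,[np.round([(pix(w,q)-[x0,y0]+.5)*S for q in Q]).astype(np.int32)],True,col,1)
poly([P(-36,-163,40),P(36,-163,40),P(36,-117,40),P(-36,-117,40)],(0,255,0))
poly([P(-6,-162,76),P(6,-162,76),P(6,-118,76),P(-6,-118,76)],(0,0,255))
cv2.imwrite('pics/k.png',c)
E
```

```text
[[ 647.   191.6   10. ]
 [ 744.3  182.5   10. ]
 [ 622.4 -109.6   10. ]
 [ 715.5 -117.4   10. ]] [np.float64(98.0), np.float64(302.0), np.float64(93.0)]
yaw 175.3275521798957 O [681.80924292  17.62146488] knob [693.21353651 157.15619923]
```

View pics/k.png

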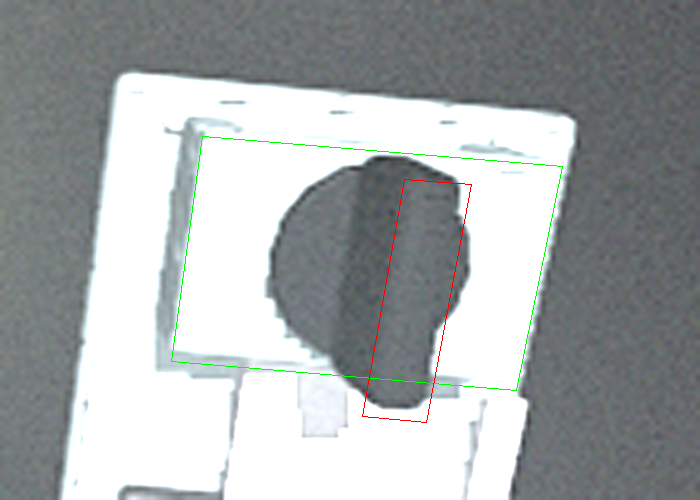

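The knob bar lies along tester y, centred near world (692.5, 159.5), and the tester yaw is about 175°. I'm going down on the knob and gripping it.

Request:
{"name": "play_rows", "arguments": {"motion": [[[1,4,1,0,0,3],[2,8,4,0,0,4.7],[2,9.25,8,0,0,4.7],[2,9.25,12,0,0,4.7],[2,9.25,12,0,0,4.7]]]}}

```text
time: 1.25
tool_pos: [687.9, 157.2, 102.4]
tcp_rot: [-179.2, 0.2, 85.2]
ft_force: [-1.1, -0.3, -1.5]
finger_gap: 85.8
grip_force: 0.0
```

```bash
python3 - <<'E'
from h import *
w=snap('wrist','wrist2'); c=w['pixels'][:,:,::-1]
print(sensors.sense()['tool_pos'])
cv2.imwrite('pics/w2.png',np.clip(c*1.5,0,255).astype(np.uint8)[120:,100:540])
E
```

```text
[689.68401832 157.78282123 106.84631917]
```

View pics/w2.png

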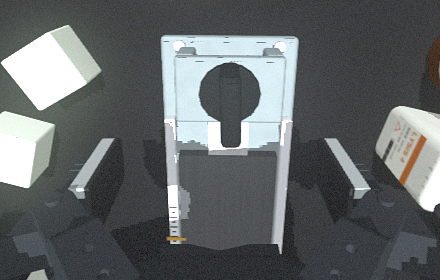

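The bar stands upright between the fingers, at about (230,105) in the crop. I'm descending, closing and turning it.

Request:
{"name": "play_rows", "arguments": {"motion": [[[0,0,3,0,0,0],[0,0,6,0,0,0],[0,0,6,0,0,0],[0,0,6,0,0,0],[0,0,6,0,0,0]]]}}

```text
time: 1.8
tool_pos: [694.7, 160.0, 55.4]
tcp_rot: [179.7, -0.1, 85.3]
ft_force: [0.7, 0.5, 0.2]
finger_gap: 85.8
grip_force: 0.0
```

Request:
{"name": "play_rows", "arguments": {"motion": [[[0,0,0,0,0,0],[0,0,0,0,0,0],[0,0,0,0,0,0],[0,0,0,0,0,0],[0,0,0,0,0,0]]], "jaw": 0, "squeeze": 40}}

```text
time: 2.3
tool_pos: [693.0, 160.0, 51.4]
tcp_rot: [179.9, -0.0, 85.3]
ft_force: [24.3, -1.3, 0.1]
finger_gap: 12.6
grip_force: 12.9
```

Request:
{"name": "play_rows", "arguments": {"motion": [[[0,0,0,0,0,0],[0,0,0,0,0,0],[0,0,0,0,0,0],[0,0,0,0,0,0],[0,0,0,0,0,0]]]}}

```text
time: 2.8
tool_pos: [693.7, 159.9, 51.6]
tcp_rot: [179.9, -0.0, 85.3]
ft_force: [5.8, 0.0, -2.7]
finger_gap: 11.9
grip_force: 42.5
```

Request:
{"name": "play_rows", "arguments": {"motion": [[[0,0,0,0,0,-7.5],[0,0,0,0,0,-15],[0,0,0,0,0,-22.5],[0,0,0,0,0,-30],[0,0,0,0,0,-37]]]}}

```text
time: 3.3
tool_pos: [692.9, 159.7, 51.5]
tcp_rot: [180.0, 0.0, 122.6]
ft_force: [1.3, -1.5, 1.2]
finger_gap: 11.1
grip_force: 43.0
```

Request:
{"name": "play_rows", "arguments": {"motion": [[[0,0,0,0,0,-7.5],[0,0,0,0,0,-15],[0,0,0,0,0,-22.5],[0,0,0,0,0,-30],[0,0,0,0,0,-35]]]}}

```text
time: 3.8
tool_pos: [692.5, 159.0, 51.5]
tcp_rot: [-179.9, 0.0, 157.6]
ft_force: [-1.6, -3.6, 2.9]
finger_gap: 11.3
grip_force: 43.3
```

Request:
{"name": "play_rows", "arguments": {"motion": [[[0,0,0,0,0,0],[0,0,0,0,0,0],[0,0,0,0,0,0],[0,0,0,0,0,0]]]}}

```text
time: 4.2
tool_pos: [692.5, 159.0, 51.5]
tcp_rot: [-179.9, 0.0, 157.1]
ft_force: [-2.4, -5.7, 3.6]
finger_gap: 11.4
grip_force: 43.4
```

Request:
{"name": "play_rows", "arguments": {"motion": [[[0,0,0,0,0,0],[0,0,0,0,0,0],[0,0,0,0,0,0],[0,0,-3,0,0,0],[0,0,-7,0,0,0]]], "jaw": 0.7}}

```text
time: 4.7
tool_pos: [690.0, 160.0, 118.1]
tcp_rot: [-179.8, -0.3, 157.3]
ft_force: [1.1, 0.1, -0.1]
finger_gap: 60.0
grip_force: 0.0
```

```bash
python3 - <<'E'
from h import *
w=snap('wrist','wrist3'); c=w['pixels'][:,:,::-1]
s=sensors.sense(); print(s['tool_pos'],s['joint_pos'])
s=snap('side','side3')
a=np.clip(c*1.5,0,255).astype(np.uint8)[:,100:540]; b=cv2.resize(s['pixels'][150:290,320:420,::-1],None,fx=2.8,fy=2.8)
o=np.zeros((400,440+280,3),np.uint8); o[:,:440]=a; o[:b.shape[0],440:]=b; cv2.imwrite('pics/w3.png',o)
E
```

```text
[695.07147865 160.82097804 129.54520183] [ 8.90328656e+00  2.79052946e+01  7.13652257e+01  1.73791315e-02
  8.03219152e+01 -5.83776424e+01]
```

View pics/w3.png

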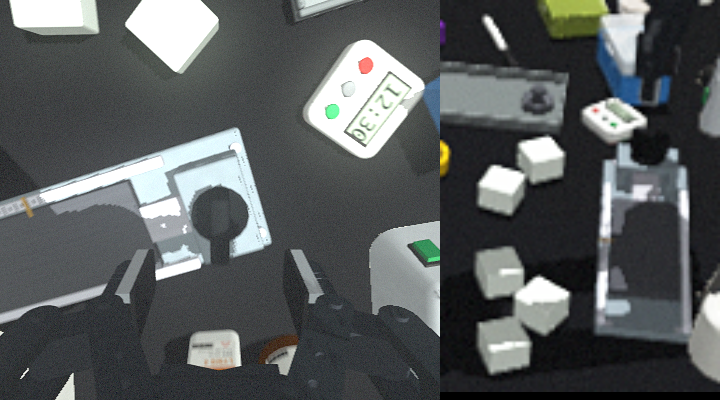

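The plate is free: the knob bar is turned by about 72° and the pin is out. Next is a helper that works out move deltas, then the first blank, A.

```bash
cat > plan.py <<'E'
import sys,json,numpy as np
# usage: plan.py x,y,z,yaw ...   prints delta rows from the stored commanded pose, waypoint by waypoint
c=json.load(open('cmd.json'))
for a in sys.argv[1:]:
    t=[float(q) for q in a.split(',')]; th=np.radians(c[3])
    d=np.array(t[:3])-c[:3]; ex=np.array([np.cos(th),np.sin(th)]); ey=np.array([np.sin(th),-np.cos(th)])
    v=np.round([d[:2]@ex/10*20,d[:2]@ey/10*20,-d[2]/10*20])/20; az=np.round(-(t[3]-c[3])*2)/2
    print(a,'->',[round(float(q),2) for q in v]+[0,0,float(az)],'rows', int(np.ceil(max(np.linalg.norm(v)/5,abs(az)/8.59)))+0)
    p=np.array(c[:2])+10*(v[0]*ex+v[1]*ey); c=[*p,c[2]-10*v[2],c[3]-az]
json.dump([float(q) for q in c],open('cmd.json','w'))
E
echo '[692.5,160,121.3,157.3]'>cmd.json
python3 plan.py 620,180,121,180 568.8,178.5,90,205 568.8,178.5,3,205 568.8,178.5,90,205 620,100,90,185
```

```text
620,180,121,180 -> [7.45, -0.95, 0.05, 0, 0, -22.5] rows 3
568.8,178.5,90,205 -> [5.15, -0.15, 3.1, 0, 0, -25.0] rows 3
568.8,178.5,3,205 -> [-0.0, -0.0, 8.7, 0, 0, -0.0] rows 2
568.8,178.5,90,205 -> [-0.0, -0.0, -8.7, 0, 0, -0.0] rows 2
620,100,90,185 -> [-1.35, -9.3, -0.0, 0, 0, 20.0] rows 3
```

Request:
{"name": "play_rows", "arguments": {"motion": [[[7.45,-0.95,0.05,0,0,-22.5],[7.45,-0.95,0.05,0,0,-22.5],[7.45,-0.95,0.05,0,0,-22.5]]], "jaw": 0.9}}

```text
time: 5.1
tool_pos: [616.6, 181.4, 119.5]
tcp_rot: [180.0, -0.2, -179.8]
ft_force: [0.7, -0.1, -0.3]
finger_gap: 76.7
grip_force: 0.0
```

Request:
{"name": "play_rows", "arguments": {"motion": [[[5.15,-0.15,3.1,0,0,-25],[5.15,-0.15,3.1,0,0,-25],[5.15,-0.15,3.1,0,0,-25],[5.15,-0.15,3.1,0,0,-25],[5.15,-0.15,3.1,0,0,-25]]]}}

```text
time: 5.6
tool_pos: [569.3, 179.0, 90.4]
tcp_rot: [-180.0, 0.1, -155.4]
ft_force: [-0.6, 0.1, -0.4]
finger_gap: 76.9
grip_force: 0.0
```

Request:
{"name": "play_rows", "arguments": {"motion": [[[0,0,4,0,0,0],[0,0,7,0,0,0],[0,0,8.7,0,0,0],[0,0,8.7,0,0,0],[0,0,8.7,0,0,0]]]}}

```text
time: 6.1
tool_pos: [569.3, 178.8, 3.6]
tcp_rot: [-180.0, 0.0, -155.3]
ft_force: [0.1, 0.0, 0.6]
finger_gap: 76.8
grip_force: 0.0
```

Request:
{"name": "play_rows", "arguments": {"motion": [[[0,0,0,0,0,0],[0,0,0,0,0,0],[0,0,0,0,0,0],[0,0,0,0,0,0],[0,0,0,0,0,0]]], "jaw": 0, "squeeze": 50}}

```text
time: 6.6
tool_pos: [570.4, 178.6, 4.9]
tcp_rot: [-179.9, 0.2, -155.2]
ft_force: [-0.4, -2.7, 6.9]
finger_gap: 41.0
grip_force: 53.0
```

Request:
{"name": "play_rows", "arguments": {"motion": [[[0,0,0,0,0,0],[0,0,0,0,0,0],[0,0,0,0,0,0]]]}}

```text
time: 6.9
tool_pos: [570.4, 178.6, 4.9]
tcp_rot: [-179.9, 0.2, -155.2]
ft_force: [1.2, -2.7, 7.0]
finger_gap: 41.4
grip_force: 53.0
```

Request:
{"name": "play_rows", "arguments": {"motion": [[[0,0,-3,0,0,0],[0,0,-6,0,0,0],[0,0,-8.7,0,0,0],[0,0,-8.7,0,0,0],[0,0,-8.7,0,0,0]]]}}

```text
time: 7.4
tool_pos: [568.8, 178.8, 89.9]
tcp_rot: [-180.0, 0.1, -155.2]
ft_force: [-0.9, 0.1, -3.3]
finger_gap: 41.3
grip_force: 52.0
```

```bash
python3 - <<'E'
import json;c=json.load(open('cmd.json'));print(c)
E
echo '[568.8,178.5,90.3,204.8]'>cmd.json
python3 plan.py 683.5,44.4,90,175.3 683.5,44.4,27.5,175.3 679.1,-9.4,27.5,175.3
```

```text
[619.8639223396182, 99.9049635991876, 89.8, 184.8]
683.5,44.4,90,175.3 -> [-4.8, -17.0, 0.05, 0, 0, 29.5] rows 4
683.5,44.4,27.5,175.3 -> [0.0, 0.0, 6.25, 0, 0, -0.0] rows 2
679.1,-9.4,27.5,175.3 -> [0.0, -5.4, -0.0, 0, 0, -0.0] rows 2
```

Request:
{"name": "play_rows", "arguments": {"motion": [[[-1.2,-4,0,0,0,7.5],[-2.4,-8,0,0,0,15],[-3.6,-12.5,0.05,0,0,22.5],[-4.8,-17,0.05,0,0,29.5],[-4.8,-17,0.05,0,0,29.5]]]}}

```text
time: 7.9
tool_pos: [684.5, 38.9, 85.8]
tcp_rot: [-179.9, -0.1, 174.8]
ft_force: [-0.8, 0.4, -3.4]
finger_gap: 41.3
grip_force: 52.1
```

Request:
{"name": "play_rows", "arguments": {"motion": [[[0,0,1.5,0,0,0],[0,0,3.5,0,0,0],[0,0,5.2,0,0,0],[0,0,6.25,0,0,0],[0,0,6.25,0,0,0]]]}}

```text
time: 8.4
tool_pos: [683.3, 45.7, 26.8]
tcp_rot: [180.0, 0.0, 175.4]
ft_force: [-1.2, -0.7, 5.4]
finger_gap: 41.2
grip_force: 53.2
```

Request:
{"name": "play_rows", "arguments": {"motion": [[[0,0,0,0,0,0],[0,0,0,0,0,0],[0,0,0,0,0,0]]]}}

```text
time: 8.7
tool_pos: [683.3, 45.0, 26.9]
tcp_rot: [180.0, -0.0, 175.3]
ft_force: [-2.1, -0.8, 3.6]
finger_gap: 41.5
grip_force: 52.9
```

```bash
python3 - <<'E'
from h import *
w=snap('wrist','A0'); snap('side','A0s'); s=sensors.sense(); print(s['tool_pos'],s['ft_force'],s['finger_gap'])
cv2.imwrite('pics/A0v.png',np.clip(w['pixels'][:,:,::-1]*1.4,0,255).astype(np.uint8))
E
```

```text
[683.32660083  44.77969173  26.84721252] [-2.43047224  0.71722523  4.83729181] 41.07752351494812
```

View pics/A0v.png

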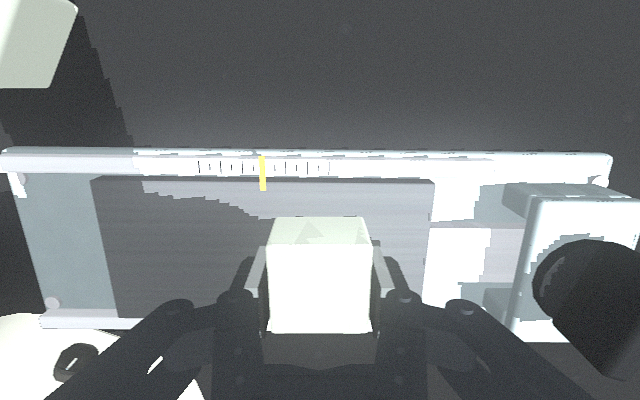

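The brass pointer is at (262,170), in the middle of the tick row (198–330, about 11 px per 5 mm), so the plate is at home. The blank rests on the plate between the pads. I'm opening and pushing.

Request:
{"name": "play_rows", "arguments": {"motion": [[[0,0,0,0,0,0],[0,0,0,0,0,0],[0,0,0,0,0,0],[0,0,0,0,0,0]]], "jaw": 0.7}}

```text
time: 9.2
tool_pos: [683.4, 44.4, 26.5]
tcp_rot: [-180.0, -0.0, 175.3]
ft_force: [0.1, 0.3, -0.3]
finger_gap: 59.9
grip_force: 0.0
```

Request:
{"name": "play_rows", "arguments": {"motion": [[[0,-0.6,0,0,0,0],[0,-1.2,0,0,0,0],[0,-1.8,0,0,0,0],[0,-2.4,0,0,0,0],[0,-3,0,0,0,0]]]}}

```text
time: 9.7
tool_pos: [681.0, 13.9, 26.8]
tcp_rot: [180.0, -0.0, 175.3]
ft_force: [1.0, 1.4, -0.8]
finger_gap: 59.5
grip_force: 0.5
```

Request:
{"name": "play_rows", "arguments": {"motion": [[[0,-0.5,0,0,0,0],[0,-1,0,0,0,0],[0,-1.5,0,0,0,0],[0,-2,0,0,0,0],[0,-2.4,0,0,0,0]]]}}

```text
time: 10.2
tool_pos: [679.0, -9.8, 26.8]
tcp_rot: [-180.0, -0.0, 175.3]
ft_force: [-0.4, 1.4, -0.7]
finger_gap: 60.0
grip_force: 0.4
```

```bash
cat >> h.py <<'E'
def gauge(d):
    """pointer's tester-y (mm) from brass pixels"""
    T=np.load('tester.npy'); p=cv2.cvtColor(d['pixels'].astype(np.uint8),cv2.COLOR_RGB2HSV)
    m=cv2.inRange(p,(15,110,90),(32,255,255)); n,l,st,ce=cv2.connectedComponentsWithStats(m)
    out=[]
    for k in range(1,n):
        if st[k,4]>=12:
            X=world(d,*ce[k],22)[:2]-T[:2]; out.append(np.round([X@T[2:4],X@T[4:6],*ce[k],st[k,4]],1).tolist())
    return [o for o in out if abs(o[0])<60 and abs(o[1])<60]
E
python3 - <<'E'
from h import *
print(gauge(load('A0')))
w=snap('wrist','A1'); print(gauge(w)); s=sensors.sense(); print(s['tool_pos'],s['ft_force'],s['finger_gap'])
cv2.imwrite('pics/A1v.png',np.clip(w['pixels'][:,:,::-1]*1.4,0,255).astype(np.uint8))
E
```

```text
[[43.3, -1.4, 262.0, 172.8, 190.0]]
[[43.4, 11.9, 353.3, 172.3, 189.0]]
[678.99099342 -10.40151999  26.79354208] [-0.099011    0.55945232 -2.02036281] 59.78678259226522
```

View pics/A1v.png

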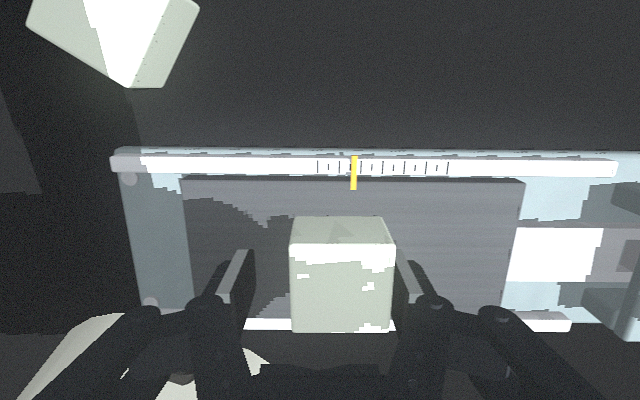

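The pointer moved to tester y ≈ +12 from −1.4, a shift of 13 mm, so A is rough. I'll regrip it and carry it towards the lap tray, looking at the tray from above.

```bash
python3 plan.py 679,-9.4,110,175.3 570,180,110,175.3 440,320,150,175.3
```

```text
679,-9.4,110,175.3 -> [0.05, 0.0, -8.25, 0, 0, -0.0] rows 2
570,180,110,175.3 -> [12.4, 18.0, -0.0, 0, 0, -0.0] rows 5
440,320,150,175.3 -> [14.1, 12.9, -4.0, 0, 0, -0.0] rows 4
```

Request:
{"name": "play_rows", "arguments": {"motion": [[[0,0,0,0,0,0],[0,0,0,0,0,0],[0,0,0,0,0,0],[0,0,0,0,0,0],[0,0,0,0,0,0]]], "jaw": 0}}

```text
time: 10.75
tool_pos: [679.5, -9.2, 27.4]
tcp_rot: [180.0, 0.1, 175.3]
ft_force: [0.3, 0.5, 4.6]
finger_gap: 41.3
grip_force: 51.6
```

Request:
{"name": "play_rows", "arguments": {"motion": [[[0,0,0,0,0,0],[0,0,0,0,0,0],[0,0,-3,0,0,0],[0,0,-6,0,0,0],[0,0,-8.25,0,0,0]]]}}

```text
time: 11.25
tool_pos: [678.6, -9.5, 109.7]
tcp_rot: [-180.0, -0.1, 175.3]
ft_force: [1.1, -0.1, -2.8]
finger_gap: 41.2
grip_force: 51.7
```

Request:
{"name": "play_rows", "arguments": {"motion": [[[2.5,3.6,0,0,0,0],[5,7.2,0,0,0,0],[7.5,10.8,0,0,0,0],[10,14.4,0,0,0,0],[12.4,18,0,0,0,0]]]}}

```text
time: 11.75
tool_pos: [568.2, 181.1, 107.9]
tcp_rot: [-179.9, -0.1, 175.3]
ft_force: [0.5, 1.2, -3.0]
finger_gap: 41.4
grip_force: 51.8
```

Request:
{"name": "play_rows", "arguments": {"motion": [[[3.5,3.2,-1,0,0,0],[7,6.4,-2,0,0,0],[10.5,9.6,-3,0,0,0],[14.1,12.9,-4,0,0,0],[14.1,12.9,-4,0,0,0]]]}}

```text
time: 12.25
tool_pos: [436.4, 324.4, 149.8]
tcp_rot: [179.9, -0.1, 175.6]
ft_force: [1.3, -0.7, -3.0]
finger_gap: 41.1
grip_force: 51.9
```

```bash
python3 - <<'E'
from h import *
w=snap('wrist','T1'); s=sensors.sense(); print(s['tool_pos'],s['ft_force'],s['finger_gap'])
cv2.imwrite('pics/T1v.png',np.clip(w['pixels'][:,:,::-1]*1.6,0,255).astype(np.uint8))
E
```

```text
[438.13330307 322.32198943 149.19035779] [ 0.14944482 -0.64514581 -3.91786145] 41.02993395631898
```

View pics/T1v.png

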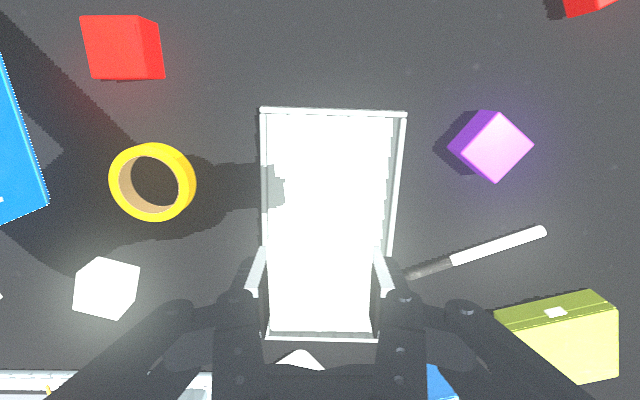

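```bash
python3 - <<'E'
from h import *
w=load('T1')
a,b,c=world(w,261,108,16),world(w,406,112,16),world(w,262,235,16)
print(np.round([a,b,c],1),np.linalg.norm(a-b))
e=(b-a)[:2];ang=np.degrees(np.arctan2(e[1],e[0]))-90; print('yaw',ang, 'by side edge',np.degrees(np.arctan2(*(c-a)[1::-1])))
E
```

```text
[[369.2 283.   16. ]
 [381.3 399.4  16. ]
 [480.1 269.3  16. ]] 116.96950698786516
yaw -5.976513353808144 by side edge -7.043377266266383
```

The tray's near corners are at (261,108) and (406,112), giving tray yaw −6.3° and centre about (490, 329). The lap is hidden under the gripper. I'm placing A in the near slot.

```bash
python3 plan.py 411,337,50,173.8 411,337,11,173.8 411,337,110,173.8 490,190,130,158
```

```text
411,337,50,173.8 -> [3.0, 1.45, 10.0, 0, 0, 1.5] rows 3
411,337,11,173.8 -> [0.0, -0.0, 3.9, 0, 0, -0.0] rows 1
411,337,110,173.8 -> [0.0, -0.0, -9.9, 0, 0, -0.0] rows 2
490,190,130,158 -> [-9.4, -13.8, -2.0, 0, 0, 16.0] rows 4
```

Request:
{"name": "play_rows", "arguments": {"motion": [[[1,0.5,3,0,0,1.5],[2,1,6,0,0,1.5],[3,1.45,10,0,0,1.5],[3,1.45,10,0,0,1.5],[3,1.45,10,0,0,1.5]]]}}

```text
time: 12.8
tool_pos: [411.1, 335.8, 48.3]
tcp_rot: [-179.8, -0.1, 173.8]
ft_force: [0.6, 0.3, -2.5]
finger_gap: 41.1
grip_force: 52.2
```

Request:
{"name": "play_rows", "arguments": {"motion": [[[0,0,1.5,0,0,0],[0,0,3,0,0,0],[0,0,3.9,0,0,0],[0,0,3.9,0,0,0],[0,0,3.9,0,0,0]]]}}

```text
time: 13.3
tool_pos: [412.0, 337.1, 10.3]
tcp_rot: [-180.0, 0.0, 173.8]
ft_force: [1.0, -1.5, 0.1]
finger_gap: 41.0
grip_force: 53.2
```

Request:
{"name": "play_rows", "arguments": {"motion": [[[0,0,0,0,0,0],[0,0,0,0,0,0],[0,0,0,0,0,0],[0,0,0,0,0,0]]], "jaw": 0.65}}

```text
time: 13.7
tool_pos: [411.7, 337.4, 10.4]
tcp_rot: [180.0, 0.0, 173.8]
ft_force: [0.6, 0.4, 0.3]
finger_gap: 55.3
grip_force: 0.0
```

Request:
{"name": "play_rows", "arguments": {"motion": [[[0,0,-3,0,0,0],[0,0,-6.5,0,0,0],[0,0,-9.9,0,0,0],[0,0,-9.9,0,0,0]]]}}

```text
time: 14.1
tool_pos: [414.8, 339.5, 115.4]
tcp_rot: [179.6, 0.4, 173.8]
ft_force: [0.6, 0.9, 1.1]
finger_gap: 55.7
grip_force: 0.0
```

Request:
{"name": "play_rows", "arguments": {"motion": [[[-2.4,-3.5,-0.5,0,0,4],[-4.8,-7,-1,0,0,8],[-7.2,-10.5,-1.5,0,0,12],[-9.4,-13.8,-2,0,0,16],[-9.4,-13.8,-2,0,0,16]]], "jaw": 0.9}}

```text
time: 14.6
tool_pos: [492.4, 186.2, 129.9]
tcp_rot: [-180.0, 0.1, 157.4]
ft_force: [-0.6, 1.5, -0.1]
finger_gap: 76.9
grip_force: 0.0
```

```bash
python3 - <<'E'
from h import *
w=snap('wrist','B0'); s=sensors.sense(); print(s['tool_pos'])
print(fitblank(w,522.5,115))
d=snap('side','side4')
print('A',fitblank(d,411,337,5), [fitblank(d,*p) for p in [(522.5,115),(520.5,-31.5)]])
E
```

```text
[491.16419489 188.02535075 129.33408559]
(array([523.28, 117.46, -18.44,   0.54]), 6116)
A (array([ 4.2636e+02,  3.2301e+02, -4.1040e+01,  2.1000e-01]), 897) [(array([ 5.2632e+02,  1.1905e+02, -3.6530e+01,  4.9000e-01]), 435), (array([ 5.6472e+02, -8.0950e+01, -3.4650e+01,  4.7000e-01]), 605)]
```

```bash
python3 - <<'E'
from h import *
w=load('B0'); 
for t in (130,160,190): print(t,fitblank(w,522.5,115,thr=t))
print(pix(w,[522.5,115,16]))
E
```

```text
130 (array([523.76, 116.93, -19.35,   0.53]), 5994)
160 (array([569.52, 101.08, -10.24,   0.59]), 5098)
190 (array([569.62, 101.09, -11.65,   0.68]), 3297)
[256.06164532 252.02041997]
```

```bash
python3 plan.py 522.5,115,110,158
```

```text
522.5,115,110,158 -> [-5.85, -5.7, 2.0, 0, 0, -0.0] rows 2
```

Request:
{"name": "play_rows", "arguments": {"motion": [[[-2.8,-2.7,1,0,0,0],[-5.75,-5.5,2,0,0,0],[-5.75,-5.5,2,0,0,0],[-5.75,-5.5,2,0,0,0]]]}}

```text
time: 15.1
tool_pos: [521.8, 117.9, 108.4]
tcp_rot: [-180.0, -0.1, 157.8]
ft_force: [0.5, 0.7, -0.4]
finger_gap: 77.0
grip_force: 0.0
```

```bash
python3 - <<'E'
from h import *
w=snap('wrist','B1'); s=sensors.sense(); print(s['tool_pos'])
for t in (95,130): print(fitblank(w,522.5,115,thr=t))
E
```

```text
[521.8376353  118.46545405 108.83088393]
(array([523.42, 117.36, -17.95,   0.53]), 7487)
(array([523.55, 117.36, -18.16,   0.53]), 7358)
```

```bash
python3 - <<'E'
from h import *
w=load('B1'); p=w['pixels'].astype(int)
g=p.mean(2)[150:400:8,150:490:5]
print(np.round(pix(w,[522.5,115,16])))
for r_ in g: print(''.join(' .:-=+*#%@'[min(9,int(v/25.6))] for v in r_))
E
```

```text
[316. 202.]
:::::...:..:........::::::::::::::::::::::::::::::..:::..:....:.....
::::.:.:.:..::..:::::::::::::::::::::::::::::::::.::.:..............
::::::..:....:...::.:::::::::::::::::::::::::::::::...:...:.........
:..::.::...:.::.::::::::::::-***********:::::::::::.....::....:..::.
.:..:..........:::.:::::::::@@@@@@@@@@@@:::::::::.:::........:..:..:
.....:..........:.::.:::::::@@@@@@@@@@@@:::::::::::::::.........:..:
...::...:.::.:::::::::::::::@@@@@@@@@@@@::-::::::::::.:.:::....:...:
................::.:::::::::#@@@@@@@@@@@:-::::::::::::.:.:.:....:...
......................::::::=@@@@@@*@@@@-::::::::::::::..........::.
.....................::::::::@@********@=::::::::::::::.::.:........
... ...................::::::**********@%-:::::::::::.:.:..:...::...
.......................::::::+++++++++*---:::::::::::..:..:.:....::.
.......................::::::++++++++**@--:::::::::..:::..........:.
.............:::.....:::::::=*********@@:--:::::::::.::.:.:...:::...
........  ..--=.....:::::::::@****@@@@@@+:::::::::::..==........:...
...........---.....::::::::::@@@@@@@@@@@@::::::::::..
[... 419 characters left out ...]
.....::...
...............:.:.::::.:::::::::--=+*#==+++*@@@@#=--:..............
...............::::::::.:::--=+*#=+=++%@@@@@%###-==---..............
...............:....---=+*-==+==@@@@@@-:::=#####+==-=--...........:.
:..............-==*++==++#@@=%@%::::=======###======+#..............
................+=+@@@@@@-:::-=============-==#%%%@+=............:..
................=@@.::........-=======........%%%%%=............:...
:................-===-........................:@%%%.............:...
.@@............................................................::...
%##-....................................................:......:.#..
+###..........................................................::.+.:
```

```bash
python3 - <<'E'
from h import *
w=load('B1'); s=load('side4')
a=(255*(w['pixels'][:,:,::-1]/255.)**.9).astype(np.uint8); b=cv2.resize(s['pixels'][150:290,270:420,::-1],None,fx=2.4,fy=2.4)
o=np.zeros((400,1000,3),np.uint8); o[:,:640]=a; o[:b.shape[0],640:]=b; cv2.imwrite('pics/B1v.png',cv2.resize(o,(800,320)))
E
```

```text
(no output)
```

View pics/B1v.png

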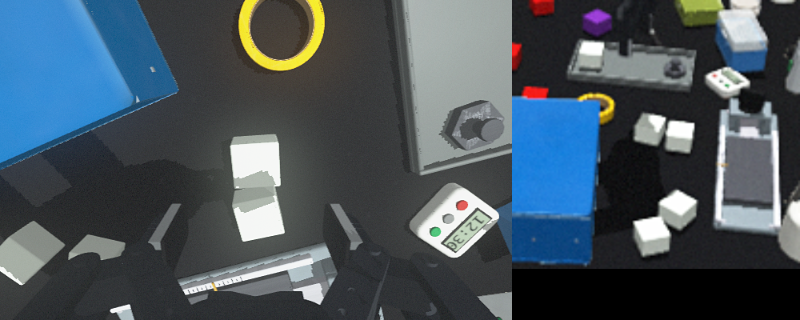

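A blank has been knocked: C now touches B. In the wrist view they are at about (319,200) and (323,268) in full-size pixels. I'm fitting both jointly.

```bash
cat >> h.py <<'E'
def fitpair(d,q0,z0=0,thr=95):
    p=d['pixels'].astype(int); m=((p.min(2)>thr)&(p.max(2)-p.min(2)<40)).astype(np.uint8)
    n,l,st,ce=cv2.connectedComponentsWithStats(m); u,v=np.round(pix(d,[q0[0],q0[1],16])).astype(int); k=l[v,u]; b=cv2.resize((l==k).astype(np.uint8),None,fx=3,fy=3,interpolation=cv2.INTER_NEAREST)
    def cost(q):
        g=np.zeros_like(b)
        for i in range(0,len(q),3): cv2.fillConvexPoly(g,np.round((boxhull(d,*q[i:i+3],z0)+.5)*3).astype(np.int32),1)
        return 1-(g&b).sum()/max(1,(g|b).sum())
    best=None
    for a2 in np.radians([-40,-20,0,20,40]):
        q=np.array(q0,float); q[2]=np.radians(q0[2]); q[5]=a2
        S=np.vstack([q]+[q+e for e in np.diag([8,8,.25,8,8,.25])])
        o=minimize(cost,q,method='Nelder-Mead',options=dict(initial_simplex=S,maxiter=500,xatol=.05,fatol=1e-4))
        if best is None or o.fun<best.fun: best=o
    x=best.x.copy(); x[[2,5]]=(np.degrees(x[[2,5]])+45)%90-45
    return np.round(x,1),round(1-best.fun,3),k
E
python3 - <<'E'
from h import *
w=load('B1'); q=world(w,323,262,32); print(q)
print(fitpair(w,[522.5,115,-22,q[0],q[1],0]))
s=load('side4'); print(pix(s,[565,-80,16]),[np.round(world(s,270+(u-512)*1.25/2.4,150+v*1.25/2.4,32)) for u,v in [(650,118),(681,126),(678,200),(653,226)]])
E
```

```text
[562.80174802 104.09183662  32.        ]
(array([522.7, 117.6, -18. , 571.5, 100.6,  -9.4]), np.float64(0.982), np.int32(29))
[355.70758676 258.35091218] [array([523., 127.,  32.]), array([575., 107.,  32.]), array([566., -80.,  32.]), array([ 529., -139.,   32.])]
```

```bash
echo '[522.3,117.2,110.3,157.8]'>cmd.json; python3 plan.py 522.7,117.6,5.5,162 522.7,117.6,90,162 683.5,44.4,90,175.3  683.5,44.4,28.5,175.3 679.1,-9.4,28.5,175.3; cat cmd.json
```

```text
522.7,117.6,5.5,162 -> [-0.0, 0.05, 10.5, 0, 0, -4.0] rows 3
522.7,117.6,90,162 -> [-0.0, 0.0, -8.45, 0, 0, -0.0] rows 2
683.5,44.4,90,175.3 -> [-17.6, -1.95, -0.0, 0, 0, -13.5] rows 4
683.5,44.4,28.5,175.3 -> [0.0, 0.0, 6.15, 0, 0, -0.0] rows 2
679.1,-9.4,28.5,175.3 -> [0.0, -5.4, -0.0, 0, 0, -0.0] rows 2
[679.1687910847373, -9.650884258652624, 28.299999999999997, 175.3]
```

Request:
{"name": "play_rows", "arguments": {"motion": [[[0,0.05,4,0,0,-4],[0,0.05,8,0,0,-4],[0,0.05,10.5,0,0,-4],[0,0.05,10.5,0,0,-4],[0,0.05,10.5,0,0,-4]]]}}

```text
time: 15.65
tool_pos: [522.4, 119.0, 4.8]
tcp_rot: [180.0, -0.0, 161.9]
ft_force: [0.4, 1.0, 0.4]
finger_gap: 76.8
grip_force: 0.0
```

Request:
{"name": "play_rows", "arguments": {"motion": [[[0,0,0,0,0,0],[0,0,0,0,0,0],[0,0,0,0,0,0],[0,0,0,0,0,0],[0,0,0,0,0,0]]], "jaw": 0}}

```text
time: 16.15
tool_pos: [524.1, 117.2, 6.8]
tcp_rot: [180.0, 0.2, 161.8]
ft_force: [-4.7, -3.3, 11.1]
finger_gap: 41.0
grip_force: 52.1
```

Request:
{"name": "play_rows", "arguments": {"motion": [[[0,0,0,0,0,0],[0,0,0,0,0,0],[0,0,-3,0,0,0],[0,0,-6,0,0,0],[0,0,-8.45,0,0,0]]]}}

```text
time: 16.65
tool_pos: [523.2, 117.7, 90.9]
tcp_rot: [180.0, 0.1, 161.8]
ft_force: [0.4, -0.1, -3.6]
finger_gap: 41.1
grip_force: 52.9
```

Request:
{"name": "play_rows", "arguments": {"motion": [[[-4.4,-0.5,0,0,0,-4],[-8.8,-1,0,0,0,-8],[-13.2,-1.5,0,0,0,-12],[-17.6,-1.95,0,0,0,-13.5],[-17.6,-1.95,0,0,0,-13.5]]]}}

```text
time: 17.15
tool_pos: [687.1, 41.0, 87.3]
tcp_rot: [-179.9, 0.0, 175.2]
ft_force: [-1.2, 0.8, -4.4]
finger_gap: 41.0
grip_force: 52.9
```

Request:
{"name": "play_rows", "arguments": {"motion": [[[0,0,1,0,0,0],[0,0,3,0,0,0],[0,0,5,0,0,0],[0,0,6.15,0,0,0],[0,0,6.15,0,0,0]]]}}

```text
time: 17.65
tool_pos: [684.0, 45.1, 29.1]
tcp_rot: [180.0, 0.1, 175.3]
ft_force: [0.3, 0.3, -3.7]
finger_gap: 41.5
grip_force: 52.9
```

Request:
{"name": "play_rows", "arguments": {"motion": [[[0,0,0,0,0,0],[0,0,0,0,0,0]]]}}

```text
time: 17.85
tool_pos: [684.0, 44.7, 28.8]
tcp_rot: [180.0, 0.1, 175.3]
ft_force: [-4.0, 1.6, 6.5]
finger_gap: 40.8
grip_force: 54.1
```

Request:
{"name": "play_rows", "arguments": {"motion": [[[0,0,0,0,0,0],[0,0,0,0,0,0],[0,0,0,0,0,0],[0,0,0,0,0,0]]], "jaw": 0.7}}

```text
time: 18.25
tool_pos: [683.7, 44.2, 27.1]
tcp_rot: [-180.0, -0.0, 175.3]
ft_force: [0.0, 0.1, 0.2]
finger_gap: 59.5
grip_force: 0.0
```

Request:
{"name": "play_rows", "arguments": {"motion": [[[0,-0.6,0,0,0,0],[0,-1.2,0,0,0,0],[0,-1.8,0,0,0,0],[0,-2.4,0,0,0,0],[0,-3,0,0,0,0]]]}}

```text
time: 18.75
tool_pos: [681.3, 13.7, 27.2]
tcp_rot: [180.0, -0.0, 175.3]
ft_force: [0.6, 1.4, -1.5]
finger_gap: 59.4
grip_force: 0.5
```

Request:
{"name": "play_rows", "arguments": {"motion": [[[0,-0.5,0,0,0,0],[0,-1,0,0,0,0],[0,-1.5,0,0,0,0],[0,-2,0,0,0,0],[0,-2.4,0,0,0,0]]]}}

```text
time: 19.25
tool_pos: [679.4, -10.0, 27.3]
tcp_rot: [-180.0, -0.0, 175.3]
ft_force: [0.0, 0.9, -1.1]
finger_gap: 59.9
grip_force: 0.5
```

```bash
python3 - <<'E'
from h import *
w=snap('wrist','B2'); print(gauge(w)); s=sensors.sense(); print(s['tool_pos'],s['ft_force'],s['finger_gap'])
O=np.load('tester.npy'); e=O[:2]; p=np.array(s['tool_pos'])[:2]
for t in (95,140): print(fitblank(w,p[0]-0.8,p[1]-9,22,thr=t))
snap('side','side5')
E
```

```text
[[43.5, 13.4, 350.5, 171.0, 186.0]]
[679.35460061 -10.6287013   27.29233481] [-0.19405857  0.40638998 -1.09921993] 60.03538803859929
(array([678.55, -19.63, -45.  ,   0.  ]), 32868)
(array([ 6.774e+02, -3.750e+00, -1.561e+01,  1.900e-01]), 2275)
```

B carries the plate about 14.5 mm, so it is rough too. It goes to lap tray slot 2.

```bash
python3 plan.py 679.2,-9.6,110,175.3 580,175,110,174 460,332,100,173.8 460,332,11.5,173.8 460,332,110,173.8 571.5,170,110,172 571.5,100.6,90,170.6;cat cmd.json
```

```text
679.2,-9.6,110,175.3 -> [-0.0, 0.0, -8.15, 0, 0, -0.0] rows 2
580,175,110,174 -> [11.4, 17.6, -0.0, 0, 0, 1.5] rows 5
460,332,100,173.8 -> [13.6, 14.3, 1.0, 0, 0, -0.0] rows 4
460,332,11.5,173.8 -> [0.0, 0.0, 8.85, 0, 0, -0.0] rows 2
460,332,110,173.8 -> [0.0, 0.0, -9.85, 0, 0, -0.0] rows 2
571.5,170,110,172 -> [-12.8, -14.9, -0.0, 0, 0, 2.0] rows 4
571.5,100.6,90,170.6 -> [-1.0, -6.85, 2.0, 0, 0, 1.0] rows 2
[571.499783010604, 100.77141371272214, 89.8, 170.8]
```

Request:
{"name": "play_rows", "arguments": {"motion": [[[0,0,0,0,0,0],[0,0,0,0,0,0],[0,0,0,0,0,0],[0,0,0,0,0,0],[0,0,0,0,0,0]]], "jaw": 0}}

```text
time: 19.85
tool_pos: [679.9, -9.4, 28.0]
tcp_rot: [180.0, 0.1, 175.3]
ft_force: [-0.9, 1.4, 5.8]
finger_gap: 41.2
grip_force: 51.7
```

Request:
{"name": "play_rows", "arguments": {"motion": [[[0,0,0,0,0,0],[0,0,0,0,0,0],[0,0,-3,0,0,0],[0,0,-6,0,0,0],[0,0,-8.15,0,0,0]]]}}

```text
time: 20.35
tool_pos: [679.1, -9.8, 109.3]
tcp_rot: [-180.0, -0.0, 175.3]
ft_force: [0.3, 0.2, -2.6]
finger_gap: 41.3
grip_force: 52.1
```

Request:
{"name": "play_rows", "arguments": {"motion": [[[2.3,3.5,0,0,0,0.5],[4.6,7,0,0,0,1],[6.9,10.5,0,0,0,1.5],[9.2,14,0,0,0,1.5],[11.4,17.6,0,0,0,1.5]]]}}

```text
time: 20.85
tool_pos: [578.2, 175.9, 107.3]
tcp_rot: [-179.9, -0.1, 173.8]
ft_force: [2.1, 0.7, -3.7]
finger_gap: 41.3
grip_force: 52.1
```

Request:
{"name": "play_rows", "arguments": {"motion": [[[3.4,3.6,0.25,0,0,0],[6.8,7.2,0.5,0,0,0],[10.2,10.8,0.75,0,0,0],[13.6,14.3,1,0,0,0],[13.6,14.3,1,0,0,0]]]}}

```text
time: 21.35
tool_pos: [455.3, 335.6, 96.9]
tcp_rot: [-180.0, -0.2, 174.1]
ft_force: [-0.4, -0.3, -3.2]
finger_gap: 41.0
grip_force: 52.3
```

Request:
{"name": "play_rows", "arguments": {"motion": [[[0,0,3,0,0,0],[0,0,5.5,0,0,0],[0,0,7.5,0,0,0],[0,0,8.85,0,0,0],[0,0,8.85,0,0,0]]]}}

```text
time: 21.85
tool_pos: [460.5, 331.2, 10.2]
tcp_rot: [-179.9, -0.0, 173.8]
ft_force: [0.3, -0.0, -2.1]
finger_gap: 41.1
grip_force: 54.5
```

Request:
{"name": "play_rows", "arguments": {"motion": [[[0,0,0,0,0,0],[0,0,0,0,0,0]]]}}

```text
time: 22.05
tool_pos: [460.5, 331.6, 9.9]
tcp_rot: [-180.0, -0.0, 173.8]
ft_force: [-0.8, -0.5, -3.5]
finger_gap: 41.2
grip_force: 54.5
```

Request:
{"name": "play_rows", "arguments": {"motion": [[[0,0,0,0,0,0],[0,0,0,0,0,0],[0,0,0,0,0,0],[0,0,0,0,0,0]]], "jaw": 0.65}}

```text
time: 22.45
tool_pos: [460.7, 332.2, 10.6]
tcp_rot: [180.0, 0.0, 173.8]
ft_force: [0.4, 0.0, 0.5]
finger_gap: 55.5
grip_force: 0.0
```

Request:
{"name": "play_rows", "arguments": {"motion": [[[0,0,-3,0,0,0],[0,0,-6.5,0,0,0],[0,0,-9.85,0,0,0],[0,0,-9.85,0,0,0]]]}}

```text
time: 22.85
tool_pos: [463.9, 334.1, 115.2]
tcp_rot: [179.7, 0.5, 173.8]
ft_force: [1.6, 0.8, 0.6]
finger_gap: 55.5
grip_force: 0.0
```

Request:
{"name": "play_rows", "arguments": {"motion": [[[-3.2,-3.7,0,0,0,0.5],[-6.4,-7.4,0,0,0,1],[-9.6,-11.1,0,0,0,1.5],[-12.8,-14.9,0,0,0,2],[-12.8,-14.9,0,0,0,2]]], "jaw": 0.9}}

```text
time: 23.35
tool_pos: [574.5, 164.8, 108.7]
tcp_rot: [-179.9, 0.1, 171.5]
ft_force: [-1.0, -0.3, -0.1]
finger_gap: 76.8
grip_force: 0.0
```

Request:
{"name": "play_rows", "arguments": {"motion": [[[-0.5,-3.4,1,0,0,1],[-1,-6.85,2,0,0,1],[-1,-6.85,2,0,0,1],[-1,-6.85,2,0,0,1],[-1,-6.85,2,0,0,1]]]}}

```text
time: 23.85
tool_pos: [571.8, 101.8, 89.0]
tcp_rot: [180.0, 0.0, 170.8]
ft_force: [0.2, -0.3, 0.5]
finger_gap: 77.3
grip_force: 0.0
```

```bash
python3 - <<'E'
from h import *
w=snap('wrist','C1'); s=sensors.sense(); print(s['tool_pos'],s['tcp_rot'])
for t in (95,130): print(fitblank(w,571.5,100.6,thr=t))
E
```

```text
[571.87605626 102.05807115  89.1101151 ] [1.79971658e+02 2.72724368e-02 1.70866395e+02]
(array([572.42, 100.26,  -9.17,   0.98]), 4748)
(array([572.53, 100.14,  -9.61,   0.96]), 4565)
```

```bash
python3 plan.py 572.3,100.3,5.5,170.8 572.3,100.3,90,170.8 683.5,44.4,90,175.3  683.5,44.4,28.5,175.3 679.1,-9.4,28.5,175.3; cat cmd.json
```

```text
572.3,100.3,5.5,170.8 -> [-0.1, -0.05, 8.45, 0, 0, -0.0] rows 2
572.3,100.3,90,170.8 -> [0.0, 0.0, -8.45, 0, 0, -0.0] rows 2
683.5,44.4,90,175.3 -> [-11.85, -3.7, -0.0, 0, 0, -4.5] rows 3
683.5,44.4,28.5,175.3 -> [-0.0, -0.0, 6.15, 0, 0, -0.0] rows 2
679.1,-9.4,28.5,175.3 -> [-0.0, -5.4, -0.0, 0, 0, -0.0] rows 2
[679.0423426823601, -9.17041704486315, 28.299999999999997, 175.3]
```

Request:
{"name": "play_rows", "arguments": {"motion": [[[-0.1,-0.05,4,0,0,0],[-0.1,-0.05,7,0,0,0],[-0.1,-0.05,8.45,0,0,0],[-0.1,-0.05,8.45,0,0,0],[-0.1,-0.05,8.45,0,0,0]]]}}

```text
time: 24.4
tool_pos: [573.4, 100.8, 5.3]
tcp_rot: [180.0, 0.1, 170.8]
ft_force: [0.4, -0.1, 0.7]
finger_gap: 77.0
grip_force: 0.0
```

Request:
{"name": "play_rows", "arguments": {"motion": [[[0,0,0,0,0,0],[0,0,0,0,0,0],[0,0,0,0,0,0],[0,0,0,0,0,0],[0,0,0,0,0,0]]], "jaw": 0}}

```text
time: 24.9
tool_pos: [574.0, 100.3, 5.9]
tcp_rot: [180.0, 0.1, 170.8]
ft_force: [-1.5, -0.1, 5.9]
finger_gap: 41.0
grip_force: 51.6
```

Request:
{"name": "play_rows", "arguments": {"motion": [[[0,0,0,0,0,0],[0,0,0,0,0,0],[0,0,-3,0,0,0],[0,0,-6,0,0,0],[0,0,-8.45,0,0,0]]]}}

```text
time: 25.4
tool_pos: [572.4, 100.1, 89.9]
tcp_rot: [-180.0, -0.0, 170.8]
ft_force: [0.5, -0.2, -2.8]
finger_gap: 41.1
grip_force: 52.3
```

Request:
{"name": "play_rows", "arguments": {"motion": [[[-4,-1.2,0,0,0,-1.5],[-8,-2.5,0,0,0,-3],[-11.85,-3.7,0,0,0,-4.5],[-11.85,-3.7,0,0,0,-4.5],[-11.85,-3.7,0,0,0,-4.5]]]}}

```text
time: 25.9
tool_pos: [683.2, 44.0, 87.1]
tcp_rot: [-180.0, -0.2, 175.2]
ft_force: [-0.9, 0.2, -4.1]
finger_gap: 41.2
grip_force: 52.3
```

Request:
{"name": "play_rows", "arguments": {"motion": [[[0,0,1,0,0,0],[0,0,3,0,0,0],[0,0,5,0,0,0],[0,0,6.15,0,0,0],[0,0,6.15,0,0,0]]]}}

```text
time: 26.4
tool_pos: [682.7, 45.4, 26.5]
tcp_rot: [180.0, -0.1, 175.3]
ft_force: [-0.0, 0.1, -4.3]
finger_gap: 41.2
grip_force: 57.6
```

Request:
{"name": "play_rows", "arguments": {"motion": [[[0,0,0,0,0,0],[0,0,0,0,0,0]]]}}

```text
time: 26.6
tool_pos: [683.5, 45.0, 27.6]
tcp_rot: [180.0, 0.0, 175.3]
ft_force: [-1.2, -0.4, -3.3]
finger_gap: 41.2
grip_force: 57.6
```

Request:
{"name": "play_rows", "arguments": {"motion": [[[0,0,0,0,0,0],[0,0,0,0,0,0],[0,0,0,0,0,0],[0,0,0,0,0,0]]], "jaw": 0.7}}

```text
time: 27.0
tool_pos: [684.1, 44.7, 27.7]
tcp_rot: [180.0, 0.0, 175.3]
ft_force: [-0.6, -0.8, -0.4]
finger_gap: 60.0
grip_force: 0.0
```

Request:
{"name": "play_rows", "arguments": {"motion": [[[0,-0.6,0,0,0,0],[0,-1.2,0,0,0,0],[0,-1.8,0,0,0,0],[0,-2.4,0,0,0,0],[0,-3,0,0,0,0]]]}}

```text
time: 27.5
tool_pos: [681.2, 14.1, 27.3]
tcp_rot: [180.0, -0.0, 175.3]
ft_force: [-0.0, 0.3, -0.5]
finger_gap: 59.7
grip_force: 0.1
```

Request:
{"name": "play_rows", "arguments": {"motion": [[[0,-0.5,0,0,0,0],[0,-1,0,0,0,0],[0,-1.5,0,0,0,0],[0,-2,0,0,0,0],[0,-2.4,0,0,0,0]]]}}

```text
time: 28.0
tool_pos: [679.3, -9.5, 27.3]
tcp_rot: [-180.0, -0.0, 175.3]
ft_force: [0.3, 0.9, -0.5]
finger_gap: 60.0
grip_force: 0.1
```

```bash
python3 - <<'E'
from h import *
w=snap('wrist','C2'); print(gauge(w)); s=sensors.sense(); print(s['tool_pos'],s['ft_force'],s['finger_gap'])
p=w['pixels'].astype(int); g=p.mean(2)[200:344:8,200:440:4]
for r_ in g: print(''.join(' .:-=+*#%@'[min(9,int(v/25.6))] for v in r_))
E
```

```text
[[43.4, 2.8, 372.7, 171.6, 186.0]]
[679.27380588 -10.14597414  27.30767927] [ 0.297205   -0.03796825 -0.39026284] 59.73451807505236
-::-::--------=---=---=--=-====-----======-=========----=--=
-:::::::::-------=-----=----===-=--==-=========-==-------=--
-:::::::::::---=--::::--=================+===+=======-==-==-
--::::::::::::::-::::::-==================+===+============-
--:::::::::::::::::::::=======++++======++=+++++==-=-=====--
--:::::::::::::::::::::=+=======++===++++++++++++=-=---=-=--
--::::::::::::::::::::=%@@@@@@@@@@@@@@@@@@@@@@@@@-=======---
--:::::::---..:::::::::%@@@@@@@@@@@@@@@@@@@@@@@@@---====-=--
--:::...---...:::::::::++++++++++++++++++%@@@@@%@:---..=--=-
---:...---....:::::::::++++++++++++++++++++++++++.----:::---
---...---.....:::::::::+++++++++++++++++++%%++++=..----...--
-:...---......:::::::::++++++++++++++++++@@@++++-...----...-
.....-==......:::::::--+++++++++++++++++++++++++.:..:==.....
.............::::------+++++++++++++++++++++++++............
.............::--------+++++++++++++++++++++++++............
............@@%%@@@@@@@+++++++++++++++++++++++++*...........
...........-==********%*++++++++++++++++%@@@%@@@@...........
...................:...........:.........:..................
```

C moves the plate only about 4 mm, so it is polished. I'm carrying it to the mirror tray with a stronger grip and looking at the tray.

```bash
python3 plan.py 679,-9.2,120,175.3 560,-190,120,175.3 440,-330,150,175.3; cat cmd.json
```

```text
679,-9.2,120,175.3 -> [0.0, -0.0, -9.15, 0, 0, -0.0] rows 2
560,-190,120,175.3 -> [10.4, -19.0, -0.0, 0, 0, -0.0] rows 5
440,-330,150,175.3 -> [10.8, -14.95, -3.0, 0, 0, -0.0] rows 4
[439.93709299703744, -330.1578460400179, 149.8, 175.3]
```

Request:
{"name": "play_rows", "arguments": {"motion": [[[0,0,0,0,0,0],[0,0,0,0,0,0],[0,0,0,0,0,0],[0,0,0,0,0,0],[0,0,0,0,0,0]]], "jaw": 0, "squeeze": 60}}

```text
time: 28.55
tool_pos: [679.5, -8.9, 27.5]
tcp_rot: [180.0, 0.0, 175.3]
ft_force: [-0.3, 1.1, 1.9]
finger_gap: 40.7
grip_force: 61.3
```

Request:
{"name": "play_rows", "arguments": {"motion": [[[0,0,0,0,0,0],[0,0,0,0,0,0],[0,0,-3,0,0,0],[0,0,-6,0,0,0],[0,0,-9.15,0,0,0]]]}}

```text
time: 29.05
tool_pos: [677.9, -9.0, 117.7]
tcp_rot: [180.0, -0.2, 175.3]
ft_force: [0.4, -0.8, -3.1]
finger_gap: 40.9
grip_force: 61.8
```

Request:
{"name": "play_rows", "arguments": {"motion": [[[2.1,-3.8,0,0,0,0],[4.2,-7.6,0,0,0,0],[6.3,-11.4,0,0,0,0],[8.4,-15.2,0,0,0,0],[10.4,-19,0,0,0,0]]]}}

```text
time: 29.55
tool_pos: [558.1, -190.8, 117.6]
tcp_rot: [180.0, -0.1, 175.3]
ft_force: [0.7, -1.0, -2.9]
finger_gap: 41.2
grip_force: 62.0
```

Request:
{"name": "play_rows", "arguments": {"motion": [[[2.7,-3.7,-0.7,0,0,0],[5.4,-7.4,-1.5,0,0,0],[8.1,-11.1,-2.2,0,0,0],[10.8,-14.95,-3,0,0,0],[10.8,-14.95,-3,0,0,0]]]}}

```text
time: 30.05
tool_pos: [436.6, -334.5, 149.3]
tcp_rot: [-179.9, -0.1, 175.0]
ft_force: [1.2, 0.5, -3.4]
finger_gap: 40.8
grip_force: 62.2
```

Request:
{"name": "play_rows", "arguments": {"motion": [[[0,0,0,0,0,0],[0,0,0,0,0,0]]]}}

```text
time: 30.25
tool_pos: [440.1, -329.2, 147.9]
tcp_rot: [179.9, -0.1, 175.3]
ft_force: [-0.3, 0.2, -3.8]
finger_gap: 40.9
grip_force: 62.2
```

```bash
python3 - <<'E'
from h import *
w=snap('wrist','T2'); s=sensors.sense(); print(s['tool_pos'],s['finger_gap'])
cv2.imwrite('pics/T2v.png',np.clip(w['pixels'][:,:,::-1]*1.2,0,255).astype(np.uint8))
E
```

```text
[ 440.41151786 -328.84729435  147.8734279 ] 40.7009575274314
```

View pics/T2v.png

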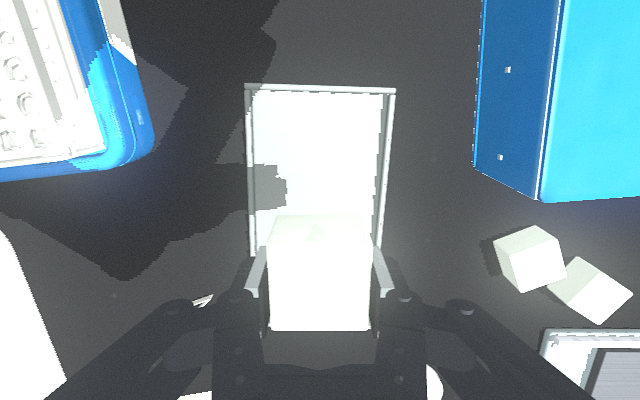

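The mirror tray's near corners are at (246,86) and (396,90), and its left edge runs down to (251,252). Blanks E and D are at (530,258) and (590,290).

```bash
python3 - <<'E'
from h import *
w=load('T2')
a,b,c=world(w,246,85,16),world(w,396,89,16),world(w,251,252,16)
print(np.round([a,b,c],1),np.linalg.norm(a-b)); e=(b-a)[:2]
y1=np.degrees(np.arctan2(e[1],e[0]))-90;y2=np.degrees(np.arctan2(*(c-a)[1::-1]));print(y1,y2)
m=(a+b)[:2]/2; th=np.radians((y1+y2)/2); ax=np.array([np.cos(th),np.sin(th)])
print('mid',m,'slots',[np.round(m+ax*q,1) for q in (35,85,135,193)], [np.round(pix(w,[*(m+ax*193),15]))])
print(fitpair(w,[525,-142,19,565,-82,-38]))
E
python3 plan.py
```

```text
[[ 354.3 -379.2   16. ]
 [ 367.  -262.2   16. ]
 [ 498.8 -396.4   16. ]] 117.66827754378875
-6.195559170515821 -6.80785896732934
mid [ 360.6585832  -320.68596428] slots [array([ 395.4, -324.6]), array([ 445.1, -330.3]), array([ 494.8, -336. ]), array([ 552.4, -342.5])] [array([315., 297.])]
(array([ 525.6, -142.1,   16.4,  564.4,  -82.8,  -37.9]), np.float64(0.896), np.int32(56))
```

```bash
python3 plan.py 397,-324.8,50,173.5 397,-324.8,11,173.5 397,-324.8,130,173.5 525.5,-200,110,185 525.5,-142,100,199.5; cat cmd.json
```

```text
397,-324.8,50,173.5 -> [4.3, 0.2, 10.0, 0, 0, 2.0] rows 3
397,-324.8,11,173.5 -> [0.0, -0.0, 3.9, 0, 0, -0.0] rows 1
397,-324.8,130,173.5 -> [0.0, -0.0, -11.9, 0, 0, -0.0] rows 3
525.5,-200,110,185 -> [-11.3, 13.9, 2.0, 0, 0, -11.5] rows 4
525.5,-142,100,199.5 -> [-0.45, 5.75, 1.0, 0, 0, -14.5] rows 2
[525.3638201107927, -142.09939869982318, 99.80000000000001, 199.3]
```

Request:
{"name": "play_rows", "arguments": {"motion": [[[1.4,0.1,3.3,0,0,0.7],[2.8,0.1,6.6,0,0,1.4],[4.3,0.2,10,0,0,2],[4.3,0.2,10,0,0,2],[4.3,0.2,10,0,0,2]]]}}

```text
time: 30.8
tool_pos: [397.9, -323.4, 48.7]
tcp_rot: [179.9, -0.1, 173.4]
ft_force: [0.2, -0.6, -2.2]
finger_gap: 41.0
grip_force: 62.1
```

Request:
{"name": "play_rows", "arguments": {"motion": [[[0,0,1.5,0,0,0],[0,0,3,0,0,0],[0,0,3.9,0,0,0],[0,0,3.9,0,0,0],[0,0,3.9,0,0,0]]]}}

```text
time: 31.3
tool_pos: [397.5, -324.4, 9.4]
tcp_rot: [180.0, -0.0, 173.3]
ft_force: [-0.2, -0.8, -3.7]
finger_gap: 41.0
grip_force: 66.7
```

Request:
{"name": "play_rows", "arguments": {"motion": [[[0,0,0,0,0,0],[0,0,0,0,0,0],[0,0,0,0,0,0],[0,0,0,0,0,0]]], "jaw": 0.65}}

```text
time: 31.7
tool_pos: [397.7, -324.8, 10.2]
tcp_rot: [-180.0, 0.0, 173.3]
ft_force: [-0.2, -0.4, -0.3]
finger_gap: 55.3
grip_force: 0.0
```

Request:
{"name": "play_rows", "arguments": {"motion": [[[0,0,-3,0,0,0],[0,0,-6.5,0,0,0],[0,0,-10,0,0,0],[0,0,-11.9,0,0,0],[0,0,-11.9,0,0,0]]]}}

```text
time: 32.2
tool_pos: [399.4, -326.5, 132.9]
tcp_rot: [-179.7, 0.3, 173.3]
ft_force: [0.9, 0.4, -0.4]
finger_gap: 55.6
grip_force: 0.0
```

Request:
{"name": "play_rows", "arguments": {"motion": [[[-2.8,3.4,0.5,0,0,-3],[-5.6,6.9,1,0,0,-6],[-8.4,10.4,1.5,0,0,-9],[-11.3,13.9,2,0,0,-11.5],[-11.3,13.9,2,0,0,-11.5]]], "jaw": 0.85}}

```text
time: 32.7
tool_pos: [527.8, -195.2, 106.5]
tcp_rot: [179.8, -0.1, -174.9]
ft_force: [-1.1, 0.1, -0.3]
finger_gap: 72.9
grip_force: 0.0
```

Request:
{"name": "play_rows", "arguments": {"motion": [[[-0.2,2.8,0.5,0,0,-7],[-0.45,5.75,1,0,0,-14.5],[-0.45,5.75,1,0,0,-14.5],[-0.45,5.75,1,0,0,-14.5],[-0.45,5.75,1,0,0,-14.5]]]}}

```text
time: 33.2
tool_pos: [525.3, -142.9, 98.5]
tcp_rot: [-180.0, -0.0, -160.8]
ft_force: [-0.2, 1.0, 0.4]
finger_gap: 72.6
grip_force: 0.0
```

```bash
python3 - <<'E'
from h import *
w=snap('wrist','E1'); s=sensors.sense(); print(s['tool_pos'],s['tcp_rot'])
for t in (95,130): print(fitblank(w,525.5,-142,thr=t))
print(fitpair(w,[525.5,-142,19,564.5,-82.5,-38]))
E
```

```text
[ 525.47875111 -143.04931358   98.70658843] [-1.79979921e+02 -7.72879899e-03 -1.60824847e+02]
(array([ 5.3797e+02, -1.1462e+02, -1.9150e+01,  2.2000e-01]), 20227)
(array([ 525.65, -142.45,   19.37,    0.97]), 4278)
(array([ 534.9, -137.6,   -8.7,  570. ,  -87.6,   -2.2]), np.float64(0.438), np.int32(17))
```

```bash
python3 plan.py 525.6,-142.3,5.5,199.3 525.6,-142.3,100,199.3 610,-40,100,185 683.5,44.4,90,175.3  683.5,44.4,28.5,175.3 679.1,-9.4,28.5,175.3; cat cmd.json
```

```text
525.6,-142.3,5.5,199.3 -> [-0.0, -0.05, 9.45, 0, 0, -0.0] rows 2
525.6,-142.3,100,199.3 -> [-0.0, 0.0, -9.45, 0, 0, -0.0] rows 2
610,-40,100,185 -> [-11.35, 6.9, -0.0, 0, 0, 14.5] rows 3
683.5,44.4,90,175.3 -> [-8.05, 7.8, 1.0, 0, 0, 9.5] rows 3
683.5,44.4,28.5,175.3 -> [0.0, -0.0, 6.15, 0, 0, -0.0] rows 2
679.1,-9.4,28.5,175.3 -> [0.0, -5.4, -0.0, 0, 0, -0.0] rows 2
[679.1111161382759, -9.291559421882383, 28.30000000000001, 175.3]
```

Request:
{"name": "play_rows", "arguments": {"motion": [[[0,0,4,0,0,0],[0,0,8,0,0,0],[0,0,9.45,0,0,0],[0,0,9.45,0,0,0],[0,0,9.45,0,0,0]]]}}

```text
time: 33.75
tool_pos: [526.4, -142.7, 5.5]
tcp_rot: [-180.0, 0.0, -160.7]
ft_force: [0.2, 0.3, 0.5]
finger_gap: 72.8
grip_force: 0.0
```

Request:
{"name": "play_rows", "arguments": {"motion": [[[0,0,0,0,0,0],[0,0,0,0,0,0],[0,0,0,0,0,0],[0,0,0,0,0,0],[0,0,0,0,0,0]]], "jaw": 0}}

```text
time: 34.25
tool_pos: [527.3, -142.7, 6.4]
tcp_rot: [-179.9, 0.2, -160.7]
ft_force: [-0.2, -0.2, 6.5]
finger_gap: 40.9
grip_force: 61.0
```

Request:
{"name": "play_rows", "arguments": {"motion": [[[0,0,0,0,0,0],[0,0,-2,0,0,0],[0,0,-5,0,0,0],[0,0,-8,0,0,0],[0,0,-9.45,0,0,0]]]}}

```text
time: 34.75
tool_pos: [527.1, -142.5, 102.1]
tcp_rot: [-179.8, 0.2, -160.7]
ft_force: [0.4, -0.9, -2.7]
finger_gap: 40.9
grip_force: 62.2
```

Request:
{"name": "play_rows", "arguments": {"motion": [[[-3.8,2.3,0,0,0,5],[-7.6,4.6,0,0,0,10],[-11.35,6.9,0,0,0,14.5],[-11.35,6.9,0,0,0,14.5]]]}}

```text
time: 35.15
tool_pos: [612.1, -34.9, 98.3]
tcp_rot: [179.9, 0.1, -175.1]
ft_force: [-0.5, -0.3, -2.8]
finger_gap: 40.8
grip_force: 62.2
```

Request:
{"name": "play_rows", "arguments": {"motion": [[[-2.7,2.6,0.3,0,0,3],[-5.4,5.2,0.6,0,0,6],[-8.05,7.8,1,0,0,9.5],[-8.05,7.8,1,0,0,9.5],[-8.05,7.8,1,0,0,9.5]]]}}

```text
time: 35.65
tool_pos: [682.9, 45.6, 87.2]
tcp_rot: [-180.0, -0.1, 175.4]
ft_force: [-0.8, -0.2, -3.5]
finger_gap: 40.9
grip_force: 62.3
```

Request:
{"name": "play_rows", "arguments": {"motion": [[[0,0,1,0,0,0],[0,0,3,0,0,0],[0,0,5,0,0,0],[0,0,6.15,0,0,0],[0,0,6.15,0,0,0]]]}}

```text
time: 36.15
tool_pos: [683.2, 44.0, 26.7]
tcp_rot: [-180.0, -0.0, 175.2]
ft_force: [0.1, -0.1, -2.4]
finger_gap: 41.0
grip_force: 68.7
```

Request:
{"name": "play_rows", "arguments": {"motion": [[[0,0,0,0,0,0],[0,0,0,0,0,0]]]}}

```text
time: 36.35
tool_pos: [683.4, 44.6, 27.3]
tcp_rot: [-180.0, -0.0, 175.3]
ft_force: [-0.5, -0.3, -2.9]
finger_gap: 41.0
grip_force: 68.7
```

Request:
{"name": "play_rows", "arguments": {"motion": [[[0,0,0,0,0,0],[0,0,0,0,0,0],[0,0,0,0,0,0],[0,0,0,0,0,0]]], "jaw": 0.7}}

```text
time: 36.75
tool_pos: [683.9, 45.1, 27.7]
tcp_rot: [180.0, 0.0, 175.3]
ft_force: [-0.7, 0.5, 0.5]
finger_gap: 59.6
grip_force: 0.0
```

Request:
{"name": "play_rows", "arguments": {"motion": [[[0,-0.6,0,0,0,0],[0,-1.2,0,0,0,0],[0,-1.8,0,0,0,0],[0,-2.4,0,0,0,0],[0,-3,0,0,0,0]]]}}

```text
time: 37.25
tool_pos: [681.1, 14.4, 27.3]
tcp_rot: [-180.0, -0.0, 175.3]
ft_force: [1.2, 0.5, -0.7]
finger_gap: 59.7
grip_force: 0.1
```

Request:
{"name": "play_rows", "arguments": {"motion": [[[0,-0.5,0,0,0,0],[0,-1,0,0,0,0],[0,-1.5,0,0,0,0],[0,-2,0,0,0,0],[0,-2.4,0,0,0,0]]]}}

```text
time: 37.75
tool_pos: [679.2, -9.2, 27.3]
tcp_rot: [180.0, -0.0, 175.3]
ft_force: [0.3, 0.2, 0.3]
finger_gap: 59.8
grip_force: 0.1
```

```bash
python3 - <<'E'
from h import *
w=snap('wrist','E2'); print(gauge(w)); s=sensors.sense(); print(s['tool_pos'],s['ft_force'],s['finger_gap'])
E
```

```text
[[43.6, 2.4, 372.7, 171.4, 193.0]]
[679.14328797  -9.7930669   27.28548103] [-0.15054678  0.60677659  0.16187958] 59.642618222730725
```

E is polished (about 3.8 mm). It goes to mirror tray slot 2.

```bash
python3 plan.py 679,-9.2,120,175.3 560,-190,120,174.3 446,-330.4,100,173.3 446,-330.4,11,173.3 446,-330.4,130,173.3 540,-180,130,150 564.5,-82.5,100,142; cat cmd.json
```

```text
679,-9.2,120,175.3 -> [0.0, 0.0, -9.15, 0, 0, -0.0] rows 2
560,-190,120,174.3 -> [10.4, -19.0, -0.0, 0, 0, 1.0] rows 5
446,-330.4,100,173.3 -> [9.95, -15.1, 2.0, 0, 0, 1.0] rows 4
446,-330.4,11,173.3 -> [-0.0, 0.0, 8.9, 0, 0, -0.0] rows 2
446,-330.4,130,173.3 -> [-0.0, 0.0, -11.9, 0, 0, -0.0] rows 3
540,-180,130,150 -> [-7.6, 16.05, -0.0, 0, 0, 23.5] rows 4
564.5,-82.5,100,142 -> [2.8, 9.65, 3.0, 0, 0, 8.0] rows 3
[564.4355529115426, -82.4781438588814, 99.80000000000001, 141.8]
```

Request:
{"name": "play_rows", "arguments": {"motion": [[[0,0,0,0,0,0],[0,0,0,0,0,0],[0,0,0,0,0,0],[0,0,0,0,0,0],[0,0,0,0,0,0]]], "jaw": 0}}

```text
time: 38.3
tool_pos: [679.4, -8.6, 27.5]
tcp_rot: [-180.0, 0.0, 175.3]
ft_force: [0.6, -0.1, 1.6]
finger_gap: 41.1
grip_force: 61.2
```

Request:
{"name": "play_rows", "arguments": {"motion": [[[0,0,0,0,0,0],[0,0,0,0,0,0],[0,0,-3,0,0,0],[0,0,-6,0,0,0],[0,0,-9.15,0,0,0]]]}}

```text
time: 38.8
tool_pos: [677.8, -8.7, 117.8]
tcp_rot: [-180.0, -0.2, 175.3]
ft_force: [0.4, -0.4, -2.7]
finger_gap: 41.1
grip_force: 61.6
```

Request:
{"name": "play_rows", "arguments": {"motion": [[[2.1,-3.8,0,0,0,0.5],[4.2,-7.6,0,0,0,1],[6.3,-11.4,0,0,0,1],[8.4,-15.2,0,0,0,1],[10.4,-19,0,0,0,1]]]}}

```text
time: 39.3
tool_pos: [558.0, -190.4, 117.7]
tcp_rot: [180.0, -0.1, 174.3]
ft_force: [1.0, -0.7, -2.9]
finger_gap: 41.1
grip_force: 61.8
```

Request:
{"name": "play_rows", "arguments": {"motion": [[[2.5,-3.8,0.5,0,0,0.5],[5,-7.6,1,0,0,1],[7.5,-11.4,1.5,0,0,1],[9.95,-15.1,2,0,0,1],[9.95,-15.1,2,0,0,1]]]}}

```text
time: 39.8
tool_pos: [441.5, -333.1, 97.0]
tcp_rot: [-180.0, -0.2, 173.0]
ft_force: [0.8, 0.2, -4.0]
finger_gap: 41.1
grip_force: 62.1
```

Request:
{"name": "play_rows", "arguments": {"motion": [[[0,0,0,0,0,0],[0,0,3,0,0,0],[0,0,6,0,0,0],[0,0,7.8,0,0,0],[0,0,8.9,0,0,0]]]}}

```text
time: 40.3
tool_pos: [446.2, -327.9, 8.4]
tcp_rot: [179.9, -0.1, 173.4]
ft_force: [-4.7, 7.1, 32.0]
finger_gap: 41.1
grip_force: 71.1
```

Request:
{"name": "play_rows", "arguments": {"motion": [[[0,0,0,0,0,0],[0,0,0,0,0,0]]]}}

```text
time: 40.5
tool_pos: [446.8, -329.3, 10.1]
tcp_rot: [-180.0, 0.0, 173.4]
ft_force: [-0.6, 0.4, -2.8]
finger_gap: 40.9
grip_force: 68.0
```

Request:
{"name": "play_rows", "arguments": {"motion": [[[0,0,0,0,0,0],[0,0,0,0,0,0],[0,0,0,0,0,0],[0,0,0,0,0,0]]], "jaw": 0.65}}

```text
time: 40.9
tool_pos: [446.3, -330.2, 10.3]
tcp_rot: [-180.0, 0.0, 173.3]
ft_force: [-0.4, 0.5, -0.3]
finger_gap: 55.3
grip_force: 0.0
```

Request:
{"name": "play_rows", "arguments": {"motion": [[[0,0,-3,0,0,0],[0,0,-6.5,0,0,0],[0,0,-10,0,0,0],[0,0,-11.9,0,0,0],[0,0,-11.9,0,0,0]]]}}

```text
time: 41.4
tool_pos: [448.0, -331.8, 133.1]
tcp_rot: [-179.8, 0.3, 173.3]
ft_force: [-0.1, -0.5, -0.1]
finger_gap: 55.8
grip_force: 0.0
```

Request:
{"name": "play_rows", "arguments": {"motion": [[[-1.9,4,0,0,0,6],[-3.8,8,0,0,0,12],[-5.7,12,0,0,0,18],[-7.6,16.05,0,0,0,23.5],[-7.6,16.05,0,0,0,23.5]]], "jaw": 0.85}}

```text
time: 41.9
tool_pos: [541.6, -174.6, 127.3]
tcp_rot: [179.9, -0.1, 149.8]
ft_force: [0.1, -0.1, 0.0]
finger_gap: 72.6
grip_force: 0.0
```

Request:
{"name": "play_rows", "arguments": {"motion": [[[1,3.3,1,0,0,3],[2,6.6,2,0,0,6],[2.8,9.65,3,0,0,8],[2.8,9.65,3,0,0,8],[2.8,9.65,3,0,0,8]]]}}

```text
time: 42.4
tool_pos: [563.6, -81.7, 97.3]
tcp_rot: [-179.9, -0.1, 141.9]
ft_force: [0.8, -0.4, 0.4]
finger_gap: 72.6
grip_force: 0.0
```

```bash
python3 - <<'E'
from h import *
w=snap('wrist','D1'); s=sensors.sense(); print(s['tool_pos'],s['tcp_rot'])
for t in (95,130): print(fitblank(w,564.4,-82.5,thr=t))
E
```

```text
[563.91340062 -82.53765347  98.01484085] [-1.79943735e+02 -5.01669575e-02  1.41865246e+02]
(array([ 5.722e+02, -7.813e+01,  1.479e+01,  1.100e-01]), 39874)
(array([564.84, -82.4 , -37.38,   0.97]), 4312)
```

```bash
python3 plan.py 564.8,-82.4,5.5,142.3 564.8,-82.4,100,142.3 640,-20,100,160 683.5,44.4,90,175.3  683.5,44.4,28.5,175.3 679.1,-9.4,28.5,175.3; cat cmd.json
```

```text
564.8,-82.4,5.5,142.3 -> [-0.0, 0.05, 9.45, 0, 0, -0.5] rows 2
564.8,-82.4,100,142.3 -> [-0.0, -0.0, -9.45, 0, 0, -0.0] rows 2
640,-20,100,160 -> [-2.15, 9.5, -0.0, 0, 0, -17.5] rows 3
683.5,44.4,90,175.3 -> [-1.85, 7.55, 1.0, 0, 0, -15.5] rows 2
683.5,44.4,28.5,175.3 -> [-0.0, 0.0, 6.15, 0, 0, -0.0] rows 2
679.1,-9.4,28.5,175.3 -> [-0.0, -5.4, -0.0, 0, 0, -0.0] rows 2
[678.8585873650953, -9.417023495677924, 28.30000000000001, 175.3]
```

Request:
{"name": "play_rows", "arguments": {"motion": [[[0,0,4,0,0,-0.5],[0,0,8,0,0,-0.5],[0,0,9.45,0,0,-0.5],[0,0,9.45,0,0,-0.5],[0,0,9.45,0,0,-0.5]]]}}

```text
time: 42.95
tool_pos: [565.3, -82.8, 5.6]
tcp_rot: [180.0, 0.1, 142.3]
ft_force: [0.2, -0.2, 0.6]
finger_gap: 72.5
grip_force: 0.0
```

Request:
{"name": "play_rows", "arguments": {"motion": [[[0,0,0,0,0,0],[0,0,0,0,0,0],[0,0,0,0,0,0],[0,0,0,0,0,0],[0,0,0,0,0,0]]], "jaw": 0}}

```text
time: 43.45
tool_pos: [566.2, -82.4, 6.4]
tcp_rot: [179.9, 0.2, 142.3]
ft_force: [-1.2, -0.6, 7.1]
finger_gap: 41.1
grip_force: 61.0
```

Request:
{"name": "play_rows", "arguments": {"motion": [[[0,0,0,0,0,0],[0,0,-2,0,0,0],[0,0,-5,0,0,0],[0,0,-8,0,0,0],[0,0,-9.45,0,0,0]]]}}

```text
time: 43.95
tool_pos: [566.1, -82.2, 102.1]
tcp_rot: [179.9, 0.2, 142.3]
ft_force: [1.0, -0.9, -3.1]
finger_gap: 41.5
grip_force: 62.1
```

Request:
{"name": "play_rows", "arguments": {"motion": [[[-0.7,3.2,0,0,0,-6],[-1.4,6.4,0,0,0,-12],[-2.15,9.5,0,0,0,-17.5],[-2.15,9.5,0,0,0,-17.5]]]}}

```text
time: 44.35
tool_pos: [641.5, -17.1, 98.1]
tcp_rot: [179.9, 0.0, 160.1]
ft_force: [-1.6, 0.1, -3.1]
finger_gap: 40.6
grip_force: 62.2
```

Request:
{"name": "play_rows", "arguments": {"motion": [[[-0.6,2.5,0.3,0,0,-5],[-1.2,5,0.6,0,0,-10],[-1.85,7.55,1,0,0,-15.5],[-1.85,7.55,1,0,0,-15.5],[-1.85,7.55,1,0,0,-15.5]]]}}

```text
time: 44.85
tool_pos: [682.2, 44.7, 87.6]
tcp_rot: [-180.0, -0.1, 175.3]
ft_force: [-0.6, -0.5, -2.6]
finger_gap: 41.0
grip_force: 62.3
```

Request:
{"name": "play_rows", "arguments": {"motion": [[[0,0,1,0,0,0],[0,0,3,0,0,0],[0,0,5,0,0,0],[0,0,6.15,0,0,0],[0,0,6.15,0,0,0]]]}}

```text
time: 45.35
tool_pos: [682.8, 43.6, 26.7]
tcp_rot: [-180.0, -0.0, 175.2]
ft_force: [-0.4, 0.1, -3.0]
finger_gap: 40.9
grip_force: 68.8
```

Request:
{"name": "play_rows", "arguments": {"motion": [[[0,0,0,0,0,0],[0,0,0,0,0,0]]]}}

```text
time: 45.55
tool_pos: [682.8, 44.1, 27.3]
tcp_rot: [-180.0, -0.0, 175.3]
ft_force: [0.5, 0.1, -3.4]
finger_gap: 40.7
grip_force: 68.8
```

Request:
{"name": "play_rows", "arguments": {"motion": [[[0,0,0,0,0,0],[0,0,0,0,0,0],[0,0,0,0,0,0],[0,0,0,0,0,0]]], "jaw": 0.7}}

```text
time: 45.95
tool_pos: [683.4, 44.6, 27.7]
tcp_rot: [180.0, 0.0, 175.3]
ft_force: [0.3, -0.4, 1.0]
finger_gap: 60.0
grip_force: 0.0
```

Request:
{"name": "play_rows", "arguments": {"motion": [[[0,-0.6,0,0,0,0],[0,-1.2,0,0,0,0],[0,-1.8,0,0,0,0],[0,-2.4,0,0,0,0],[0,-3,0,0,0,0]]]}}

```text
time: 46.45
tool_pos: [680.5, 13.9, 27.3]
tcp_rot: [-180.0, -0.0, 175.3]
ft_force: [-0.6, -0.2, -0.7]
finger_gap: 60.3
grip_force: 0.1
```

Request:
{"name": "play_rows", "arguments": {"motion": [[[0,-0.5,0,0,0,0],[0,-1,0,0,0,0],[0,-1.5,0,0,0,0],[0,-2,0,0,0,0],[0,-2.4,0,0,0,0]]]}}

```text
time: 46.95
tool_pos: [678.6, -9.7, 27.3]
tcp_rot: [-180.0, -0.0, 175.3]
ft_force: [1.0, 0.3, -0.1]
finger_gap: 59.5
grip_force: 0.1
```

```bash
python3 - <<'E'
from h import *
w=snap('wrist','D2'); print(gauge(w)); s=sensors.sense(); print(s['tool_pos'],s['ft_force'],s['finger_gap'])
E
```

```text
[[43.1, 2.3, 374.0, 173.5, 197.0]]
[678.58128794 -10.29725436  27.25622895] [ 0.91024078  0.09492979 -0.13196063] 59.449456709456975
```

D is polished as well, making three polished (C, D, E) and two rough (A, B). It goes to mirror tray slot 3.

```bash
python3 plan.py 679,-9.2,120,175.3 580,-190,120,174.3 496,-336,100,173.3 496,-336,11,173.3 496,-336,130,173.3 590,-160,130,150 ; cat cmd.json
```

```text
679,-9.2,120,175.3 -> [-0.0, 0.0, -9.15, 0, 0, -0.0] rows 2
580,-190,120,174.3 -> [8.35, -18.8, -0.0, 0, 0, 1.0] rows 5
496,-336,100,173.3 -> [6.95, -15.35, 2.0, 0, 0, 1.0] rows 4
496,-336,11,173.3 -> [-0.0, -0.0, 8.9, 0, 0, -0.0] rows 2
496,-336,130,173.3 -> [-0.0, -0.0, -11.9, 0, 0, -0.0] rows 3
590,-160,130,150 -> [-7.3, 18.55, -0.0, 0, 0, 23.5] rows 4
[589.9768613936237, -160.06510244758795, 129.8, 149.8]
```

Request:
{"name": "play_rows", "arguments": {"motion": [[[0,0,0,0,0,0],[0,0,0,0,0,0],[0,0,0,0,0,0],[0,0,0,0,0,0],[0,0,0,0,0,0]]], "jaw": 0}}

```text
time: 47.5
tool_pos: [678.8, -9.1, 27.5]
tcp_rot: [180.0, 0.0, 175.3]
ft_force: [0.2, 0.6, 1.6]
finger_gap: 41.1
grip_force: 61.2
```

Request:
{"name": "play_rows", "arguments": {"motion": [[[0,0,0,0,0,0],[0,0,0,0,0,0],[0,0,-3,0,0,0],[0,0,-6,0,0,0],[0,0,-9.15,0,0,0]]]}}

```text
time: 48.0
tool_pos: [677.3, -9.2, 117.9]
tcp_rot: [-180.0, -0.2, 175.3]
ft_force: [0.3, 0.3, -3.3]
finger_gap: 41.1
grip_force: 61.6
```

Request:
{"name": "play_rows", "arguments": {"motion": [[[1.7,-3.8,0,0,0,0.5],[3.4,-7.6,0,0,0,1],[5.1,-11.4,0,0,0,1],[6.8,-15.2,0,0,0,1],[8.35,-18.8,0,0,0,1]]]}}

```text
time: 48.5
tool_pos: [578.1, -190.9, 117.7]
tcp_rot: [180.0, -0.1, 174.3]
ft_force: [0.8, -0.9, -2.7]
finger_gap: 41.1
grip_force: 61.8
```

Request:
{"name": "play_rows", "arguments": {"motion": [[[1.7,-3.8,0.5,0,0,0.5],[3.5,-7.7,1,0,0,1],[5.2,-11.5,1.5,0,0,1],[6.95,-15.35,2,0,0,1],[6.95,-15.35,2,0,0,1]]]}}

```text
time: 49.0
tool_pos: [491.7, -339.3, 97.0]
tcp_rot: [-180.0, -0.2, 173.0]
ft_force: [0.7, 1.1, -3.6]
finger_gap: 41.1
grip_force: 62.0
```

Request:
{"name": "play_rows", "arguments": {"motion": [[[0,0,0,0,0,0],[0,0,0,0,0,0],[0,0,3,0,0,0],[0,0,6,0,0,0],[0,0,7.5,0,0,0]]]}}

```text
time: 49.5
tool_pos: [494.9, -333.0, 20.9]
tcp_rot: [179.9, -0.2, 173.4]
ft_force: [-0.7, 0.3, -3.3]
finger_gap: 41.0
grip_force: 62.0
```

Request:
{"name": "play_rows", "arguments": {"motion": [[[0,0,0.7,0,0,0],[0,0,1.4,0,0,0],[0,0,1.4,0,0,0]]]}}

```text
time: 49.8
tool_pos: [496.7, -335.9, 10.7]
tcp_rot: [-180.0, 0.1, 173.3]
ft_force: [0.7, -0.1, -3.1]
finger_gap: 40.8
grip_force: 63.5
```

Request:
{"name": "play_rows", "arguments": {"motion": [[[0,0,0,0,0,0],[0,0,0,0,0,0],[0,0,0,0,0,0],[0,0,0,0,0,0]]], "jaw": 0.65}}

```text
time: 50.2
tool_pos: [495.9, -336.0, 10.4]
tcp_rot: [-180.0, 0.0, 173.3]
ft_force: [-0.5, 0.3, 0.2]
finger_gap: 55.1
grip_force: 0.0
```

Request:
{"name": "play_rows", "arguments": {"motion": [[[0,0,-3,0,0,0],[0,0,-6.5,0,0,0],[0,0,-10,0,0,0],[0,0,-11.9,0,0,0],[0,0,-11.9,0,0,0]]]}}

```text
time: 50.7
tool_pos: [497.7, -337.4, 133.4]
tcp_rot: [-179.8, 0.4, 173.3]
ft_force: [0.4, -0.6, -0.2]
finger_gap: 55.8
grip_force: 0.0
```

```bash
python3 plan.py 640,-10,130,152 692.8,159.8,112,156.8; cat cmd.json
```

```text
640,-10,130,152 -> [3.25, 15.5, -0.0, 0, 0, -2.0] rows 4
692.8,159.8,112,156.8 -> [3.35, 17.45, 1.8, 0, 0, -5.0] rows 4
[692.7924648832873, 159.86354312917342, 111.80000000000001, 156.8]
```

Request:
{"name": "play_rows", "arguments": {"motion": [[[-1.8,4.6,0,0,0,6],[-3.6,9.2,0,0,0,12],[-5.4,13.9,0,0,0,18],[-7.3,18.55,0,0,0,23.5],[-7.3,18.55,0,0,0,23.5]]], "jaw": 0.7}}

```text
time: 51.2
tool_pos: [591.3, -154.0, 127.3]
tcp_rot: [179.9, -0.1, 149.9]
ft_force: [0.3, -0.5, 0.7]
finger_gap: 59.6
grip_force: 0.0
```

Request:
{"name": "play_rows", "arguments": {"motion": [[[0.8,3.9,0,0,0,-0.5],[1.6,7.8,0,0,0,-1],[2.4,11.7,0,0,0,-1.5],[3.25,15.5,0,0,0,-2],[3.25,15.5,0,0,0,-2]]]}}

```text
time: 51.7
tool_pos: [639.7, -5.4, 127.2]
tcp_rot: [180.0, -0.1, 152.1]
ft_force: [0.1, -0.8, 0.5]
finger_gap: 59.5
grip_force: 0.0
```

Request:
{"name": "play_rows", "arguments": {"motion": [[[0.8,4.4,0.4,0,0,-1],[1.6,8.7,0.9,0,0,-2.5],[2.5,13.1,1.3,0,0,-4],[3.35,17.45,1.8,0,0,-5],[3.35,17.45,1.8,0,0,-5]]]}}

```text
time: 52.2
tool_pos: [691.8, 164.4, 107.8]
tcp_rot: [-180.0, -0.2, 157.1]
ft_force: [-1.0, 0.5, 0.6]
finger_gap: 59.8
grip_force: 0.0
```

Request:
{"name": "play_rows", "arguments": {"motion": [[[0,0,0,0,0,0],[0,0,0,0,0,0],[0,0,0,0,0,0]]]}}

```text
time: 52.5
tool_pos: [692.5, 158.1, 110.7]
tcp_rot: [-180.0, -0.0, 156.7]
ft_force: [-0.1, 1.0, -0.1]
finger_gap: 59.6
grip_force: 0.0
```

```bash
python3 - <<'E'
from h import *
w=snap('wrist','K2'); s=sensors.sense(); print(s['tool_pos'],s['tcp_rot'])
print(gauge(w))
g=snap('side','side6')
a=np.clip(w['pixels'][100:,120:520,::-1]*1.5,0,255).astype(np.uint8); b=cv2.resize(g['pixels'][160:360,250:430,::-1],None,fx=2.2,fy=2.2)
o=np.zeros((440,800,3),np.uint8); o[:300,:400]=a; o[:b.shape[0],400:400+b.shape[1]]=b[:, :400]; cv2.imwrite('pics/K2v.png',o)
E
```

```text
[692.64591167 158.25356847 110.96271691] [-1.79992340e+02  1.01566335e-02  1.56696509e+02]
[[43.3, -2.1, 122.9, 206.4, 71.0]]
```

View pics/K2v.png

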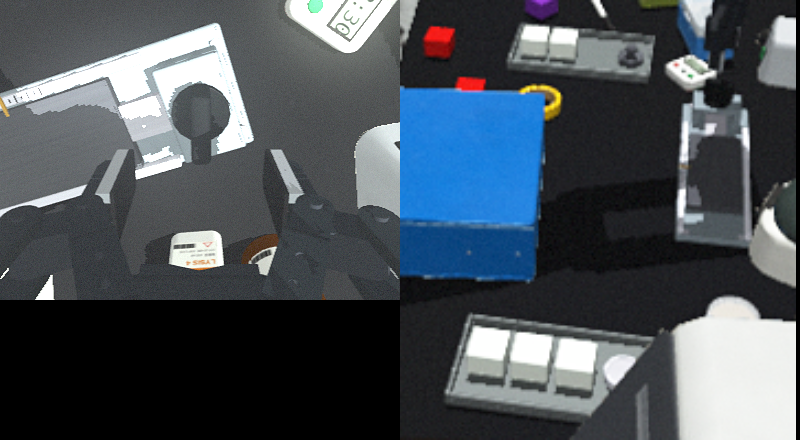

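The side view shows two blanks flat beside the lap and three beside the mirror. The plate is home and the knob bar is between the fingers at (200,120). Now I lock it.

Request:
{"name": "play_rows", "arguments": {"motion": [[[0,0,3,0,0,0],[0,0,5,0,0,0],[0,0,6,0,0,0],[0,0,6,0,0,0],[0,0,6,0,0,0]]]}}

```text
time: 53.1
tool_pos: [693.1, 159.8, 51.8]
tcp_rot: [180.0, 0.0, 156.8]
ft_force: [0.6, 0.8, 1.1]
finger_gap: 60.1
grip_force: 0.0
```

Request:
{"name": "play_rows", "arguments": {"motion": [[[0,0,0,0,0,0],[0,0,0,0,0,0],[0,0,0,0,0,0],[0,0,0,0,0,0],[0,0,0,0,0,0]]], "jaw": 0, "squeeze": 40}}

```text
time: 53.6
tool_pos: [692.8, 159.2, 52.0]
tcp_rot: [-179.9, 0.0, 156.8]
ft_force: [-3.1, -3.9, 6.1]
finger_gap: 11.1
grip_force: 41.7
```

Request:
{"name": "play_rows", "arguments": {"motion": [[[0,0,0,0,0,0],[0,0,0,0,0,0],[0,0,0,0,0,0],[0,0,0,0,0,0]]]}}

```text
time: 54.0
tool_pos: [692.8, 159.2, 52.0]
tcp_rot: [-179.9, 0.0, 156.8]
ft_force: [-2.9, -3.8, 5.8]
finger_gap: 11.1
grip_force: 41.7
```

Request:
{"name": "play_rows", "arguments": {"motion": [[[0,0,0,0,0,7.5],[0,0,0,0,0,15],[0,0,0,0,0,22.5],[0,0,0,0,0,30],[0,0,0,0,0,37]]]}}

```text
time: 54.5
tool_pos: [693.3, 159.7, 52.0]
tcp_rot: [179.9, 0.1, 119.5]
ft_force: [-1.1, -0.9, 3.4]
finger_gap: 11.1
grip_force: 41.3
```

Request:
{"name": "play_rows", "arguments": {"motion": [[[0,0,0,0,0,7.5],[0,0,0,0,0,15],[0,0,0,0,0,22.5],[0,0,0,0,0,29],[0,0,0,0,0,34]]]}}

```text
time: 55.0
tool_pos: [693.9, 159.8, 52.0]
tcp_rot: [179.8, -0.0, 85.5]
ft_force: [3.0, -0.7, 0.4]
finger_gap: 11.1
grip_force: 41.0
```

Request:
{"name": "play_rows", "arguments": {"motion": [[[0,0,0,0,0,0],[0,0,0,0,0,0],[0,0,0,0,0,0]]]}}

```text
time: 55.3
tool_pos: [693.9, 159.8, 52.0]
tcp_rot: [179.8, -0.0, 85.9]
ft_force: [4.5, -1.4, 3.1]
finger_gap: 11.2
grip_force: 41.4
```

Back at 85.9° (it started at 85.3°). I'm releasing, retreating and checking.

Request:
{"name": "play_rows", "arguments": {"motion": [[[0,0,0,0,0,0],[0,0,0,0,0,0],[0,0,0,0,0,0],[0,0,-3,0,0,0],[0,0,-7,0,0,0]]], "jaw": 0.7}}

```text
time: 55.8
tool_pos: [689.5, 159.8, 117.2]
tcp_rot: [-179.5, 0.1, 85.8]
ft_force: [-0.0, -0.3, -0.1]
finger_gap: 60.0
grip_force: 0.0
```

Request:
{"name": "play_rows", "arguments": {"motion": [[[0,0,-3,0,0,0],[0,0,-7,0,0,0],[0,-3,-11,0,0,0],[0,-3,-11,0,0,0],[0,-3,-11,0,0,0]]]}}

```text
time: 56.3
tool_pos: [662.9, 162.7, 232.8]
tcp_rot: [179.8, -0.0, 85.9]
ft_force: [-0.3, -0.5, -0.5]
finger_gap: 59.7
grip_force: 0.0
```

```bash
python3 - <<'E'
from h import *
w=snap('wrist','K3'); s=sensors.sense(); print(s['tool_pos'],gauge(w))
# knob angle: dark bar pixels just above disc height
p=w['pixels'].astype(int).max(2)
u,v=pix(w,[693.3,159.6,76]); print(u,v)
g=p[int(v)-48:int(v)+48:4,int(u)-60:int(u)+60:2]
for r_ in g: print(''.join(' .:-=+*#%@'[min(9,int(x/16))] for x in r_))
# contrast of bar vs free/locked hypotheses
E
```

```text
[662.31577685 162.38759331 230.53560948] [[44.7, -2.6, 306.3, 277.6, 23.0]]
351.8011704396408 177.87053056163646
====---=-==-====-=--=-==-=--==-=---=------------------------
-==--====-=-=======---====-=---=--=----------=--------------
-=-=--@@@@@@@@@@@@@@@@@@@@%%@@@@@@@@@@@@@@@@@@@@@%----------
=----=@@@@@@@@@@@@@@@@@@@@@@@@@@@@@@@@@@@@@@@@@@*@@---------
----=-@@@@@@#%%%%@@@@@@@@@@@@@@@@@@@@@@@#%%#%@@@@@@---------
---=-=@@@@@@@@@@@@@@@@@@@@@@@@@@@@@@@@@@@@@@@@@@@@%---------
--====@@@@@@@@@@@@@@@@@@@+------:*@@@@@@@@@@@@@@@@%---------
--====@@@@@@@@@@@@@@@@%====-=====-=-@@@@@@@@@@@@@@+----=----
-=-=-=@@@@@@@@@@@@@@@--====--========*@@@@@@@@@@@@-----=----
--=-==@@@@@@@@@@@@@@======--=====-====*@@@@@@@@@@@--------=-
=--===@@@@@@@@@@@@@@-======-==-===-===-@@@@@@@@@@@-==-=-=---
=-====@@@@@@@@@@@@@@=======-==========-@@@@@@@@@@%---==-----
-=-===@@@@@@@@@@@@@@=======-======-===@@@@@@@@@@@#=---=-=---
-=-=-=@@@@@@@@@@@@@@@=====--=========@@@@@@@@@@@@+==--------
--==-=@@@@@@@@@@@@@@@@*===---====--=@@@@@@@@@@@@@--=-==-----
======@@@@@@@@@@@@@@@@@@@*=-=====*@@@@@@@@@@@@@@@-=-=-=-=--=
======@@@@@@@@@@#####@@@@@#-=====%@@####*##@@@@@@---=--==---
======@@@@@@@@@@@@@@@@@@@@%+=====@@@@@@@@@@@%@@@@--=-===--=-
===-==@@@@@@@@@@@@@@@@@@@@%%@@%%@@@@@@@@@@@@@@@@@====-=--=--
===-==@@@@@@@@@@@@@@@@@@@@@@@@@@@@@@@@@@@@@@@@@@@=======--=-
=-===+@@@@@@@@@@@@@@@@@@@@@@@@@@@@@@@@@@@@@@%@@@*-====-=-===
=-=-=+@@@@@@@@@@@@@@@@@@@@@@@@@@@@@@@@@@@@@@@@@@-====---=-==
=====+@@@@@%%%%%%###*+++*+++**##*=+++++++++*@@@@--=-=----=--
======@@@@@#%%#####%######%########%########@@@@-=======-=--
```

The bar lies along tester y again, so the plate is locked, and the gripper is clear.

```bash
python3 -c "
from h import *
print(job.hand_in())"
```

```text
the job is handed in; nothing more can be done
None
```

I handed the job in at about 56 s: the three polished blanks are in the mirror tray, the two rough ones are in the lap tray, and the plate is locked again; the hand-in call returned no verdict.

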